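# Hang the painted house fronts to dry and arm the dryer

### The job

Hang every painted house front that is on the bench on the drying arm by its wooden loop, the largest next to the post and the others in front of it in order of size, all with the painted side towards the arm's free end. When all of them hang there, lift the red safety cover on the dryer's control box well open, flip the toggle beneath it fully over to the green dot, and shut the cover again completely. Leave the paints, brush, tape, mug and bottle where they stand.

Things in the scene. Friction and masses are not known exactly. Their poses are not given: they have to be found in the camera images.
- red_grip (a point): centre of the solid pale wooden block on top of the red house front: 48 mm wide (y), 12 mm thick (x), 40 mm high; 160 mm above the foot's underside. Below it is the loop's window, 32 mm wide, 50 mm high, with 8 mm side strips; its upper edge is 20 mm below this point. x points out of the unpainted back, z up. Gripped by the block's side edges the piece can swing on the pads and hang plumb
- house_red: red painted plywood house front (largest size), standing upright; may be absent. Plate 130 mm wide (y), 12 mm thick (x), house 90 mm high; the hanging loop above it makes 180 mm in all. Painted front faces -x. Steel foot 44 mm deep (x), 117 mm wide, 10 mm thick; origin at the centre of its underside. About 230 g (-20 to +30 %)
- yellow_grip (a point): centre of the solid pale wooden block on top of the yellow house front: 48 mm wide (y), 12 mm thick (x), 40 mm high; 145 mm above the foot's underside. Below it is the loop's window, 32 mm wide, 50 mm high, with 8 mm side strips; its upper edge is 20 mm below this point. x points out of the unpainted back, z up. Gripped by the block's side edges the piece can swing on the pads and hang plumb
- house_yellow: yellow painted plywood house front (second size), standing upright; may be absent. Plate 110 mm wide (y), 12 mm thick (x), house 75 mm high; the hanging loop above it makes 165 mm in all. Painted front faces -x. Steel foot 44 mm deep (x), 99 mm wide, 10 mm thick; origin at the centre of its underside. About 210 g (-20 to +30 %)
- blue_grip (a point): centre of the solid pale wooden block on top of the blue house front: 48 mm wide (y), 12 mm thick (x), 40 mm high; 130 mm above the foot's underside. Below it is the loop's window, 32 mm wide, 50 mm high, with 8 mm side strips; its upper edge is 20 mm below this point. x points out of the unpainted back, z up. Gripped by the block's side edges the piece can swing on the pads and hang plumb
- house_blue: blue painted plywood house front (third size), standing upright; may be absent. Plate 90 mm wide (y), 12 mm thick (x), house 60 mm high; the hanging loop above it makes 150 mm in all. Painted front faces -x. Steel foot 44 mm deep (x), 81 mm wide, 10 mm thick; origin at the centre of its underside. About 190 g (-20 to +30 %)
- green_grip (a point): centre of the solid pale wooden block on top of the green house front: 48 mm wide (y), 12 mm thick (x), 40 mm high; 115 mm above the foot's underside. Below it is the loop's window, 32 mm wide, 50 mm high, with 8 mm side strips; its upper edge is 20 mm below this point. x points out of the unpainted back, z up. Gripped by the block's side edges the piece can swing on the pads and hang plumb
- house_green: green painted plywood house front (smallest size), standing upright; may be absent. Plate 70 mm wide (y), 12 mm thick (x), house 45 mm high; the hanging loop above it makes 135 mm in all. Painted front faces -x. Steel foot 44 mm deep (x), 63 mm wide, 10 mm thick; origin at the centre of its underside. About 170 g (-20 to +30 %)
- bar_root (a point): drying rack, fixed: wooden post 30 mm wide and 280 mm high with one level round steel arm of 12 mm diameter, its axis 250 mm above the table. The point lies on the arm's axis where it leaves the post; x points into the post, so the arm runs from here along -x, towards its free end
- bar_end (a point): the point on the arm's axis 190 mm from the post, where its free end turns up: the upturned end is 12 mm thick, runs about 12 mm further out along -x and its top is 22 mm above the arm's axis
- cover (a joint): hinge of the see-through red safety cover on the dryer's control box, rad: 0 shut, 2.0 fully open (stop). Its front rises and swings back towards +x of cover_hinge. Stiff: it stays wherever it is left; about 1 N at the tab moves it. The cover is 90 mm long, 78 mm wide, 50 mm high, open below and behind
- cover_tab (a point): centre of the gripping length of the solid red tab that sticks out of the cover's front, 24 mm wide (y), 12 mm thick, 46 mm long; the point is 32 mm from the cover's front face and 122 mm ahead (-x) of and 42 mm above the hinge line when shut, 44 mm above the box's top. Its axes turn with the cover (shut: same as cover_hinge)
- cover_hinge (a point): middle of the cover's hinge line, which runs along this frame's y, 2 mm above the top of the control box (fixed grey box 170 mm in x by 130 mm in y by 50 mm high; the hinge is 50 mm behind its centre). x points away from the cover's tab, z up
- toggle (a joint): toggle under the cover, rad: 0 off (leaning 0.4 rad towards +y of toggle_pivot, red dot), 0.8 on (leaning as far towards -y, green dot). Stiff: stays where left; about 1 N at its tip moves it
- toggle_tip (a point): centre of the white ball, 16 mm in diameter, on the tip of the 40 mm long toggle
- toggle_pivot (a point): toggle's pivot, at the middle of the control box, 2 mm above its top, 50 mm ahead of the hinge line; axes as cover_hinge; the toggle swings in the y-z plane
- jar_orange: bystander: small paint jar with orange paint, 48 mm across, 60 mm high; origin under its centre
- jar_blue: bystander: paint jar with blue paint, 52 mm across, 70 mm high; origin under its centre
- mug: bystander: white mug, 76 mm across, 85 mm high, handle at its +y; origin under its centre
- brush: bystander: a brush lying on the table, about 200 mm long along its x
- tape: bystander: roll of yellow tape lying flat, 90 mm across, 24 mm high; origin under its centre
- can_paint: bystander: steel paint can, 72 mm across, 85 mm high; origin under its centre
- bottle_glue: bystander: white glue bottle, 56 mm across, 140 mm high; origin under its centre
There are look-alikes about, which are no part of the job. Leave any pink or purple look-alike of the house_green alone.

How it is judged:
By the outcome, as a careful person would: the job done as asked, in the order asked, and still so for the second after the job is handed in, with the robot touching nothing.
Of house_red, house_yellow, house_blue, house_green only 3 to 4 are there at a start; the rules pass over those that are not, and their reading is None.
At some moment in a run one of house_red, house_yellow, house_blue, house_green may be knocked a few centimetres aside while the robot is not near it.
It also fails if it takes over 210 s, if anything falls off the work surface, if the arm or the gripper's body presses on something with over 40 N, if the wrist force passes 120 N, or if a joint passes its speed limit or range.

### The arm

A 7-joint arm with a two-finger parallel gripper is mounted at the origin on the work surface. World frame = base frame: x ahead of the robot, y to its left, z up, the work surface at z = 0. Lengths are in m, angles in rad, forces in N, time in s.
With the tool pointing down it reaches from about 0.425 to 0.875 m from the base axis. Payload 4.7 kg.
Tool frame: the origin (TCP) lies midway between the tips of the shut fingers; the grasp point (between the pads) lies 19 mm behind it; z points along the fingers, y is the line along which they close (so a half turn about z gives the same grasp; the last joint's range is limited). The gripper opens to 87 mm and grips with 3 to 60 N. Pads are 19 mm wide; open, the fingers measure 117 mm over their backs; the gripper's body (75 mm by 190 mm) begins 51 mm behind the grasp point.
Start: joints at [1.293, 0.321, -0.07, 1.45, 0.023, 1.371, -0.057], TCP at [0.187, -0.623, 0.223] pointing down, gripper open.
Joint ranges: [-2.86, 2.86], [-0.3, 2.09], [-1.38, 1.24], [0.06, 2.45], [-1.56, 4.7], [0.09, 2.05], [-2.69, 2.69]. Speed limits (rad/s): [2.57, 2.57, 3.14, 3.14, 3.14, 3.14, 3.14].

### API

Orientations are given as a 3x3 rotation matrix whose columns are the frame's x, y, z axes.
In Python, from rig import env gives the robot as it stands.
- The arm moves only by the tool drive_tool, never from a script. Its argument "steps" is a list of rows, each an object with "linear": the shift along the tool's x, y, z in mm, a list of three; "angular": the turn, a rotation vector about the tool's x, y, z in degrees, a list of three. In form: [{"linear": [tx, ty, tz], "angular": [ax, ay, az]}, ...]. A call has 1 to 12 rows; each row is the pose to reach, as a shift and turn from the pose commanded when the call began, along the tool's axes at that moment; what a row does not reach only later rows make up. A row lasts 1/8 s, in which the tool goes at most 62.5 mm and 10.7 degrees, less where a joint would pass 70% of its speed; a pose out of reach is approached as far as the arm can. A call with a gripper value outside its range is refused whole. "claw" is the opening in per cent of the stroke, from 0 (shut) to 100 (fully open), set as the call begins (left out, the last holds). The fingers move at their own pace and stop on an object; "grip_force" is the grip in N (left out, the last holds). Time passes only in rows, so rows that repeat a pose let the fingers close. It gives the time, the measured TCP pose, the force, the opening and the grip force at its end, in the units of the state.
- env.get_state(): the state, without advancing time (a new reading comes with each control period).
- env.grab_frame(name): name is "side" or "top"; returns the picture (400x640x3 uint8, blue, green, red); there is no depth.
- env.calibration(name): a dict with "camera_matrix" (3x3 intrinsics, pixels), "T" (4x4, takes a point from camera to world coordinates). Camera axes: x right, y up, looking along -z (the intrinsics and any distortion apply to the point x, -y, -z); pixel columns grow to the right and rows downward; lengths in m; the calibration is good to about 2 mm. A picture is of the moment at which its call begins. calibration takes no time and is no camera call.
- env.close_job(): hands the job in; it is judged then, once.
The state is a dict: "t": time; "joint_positions": joint angles; "joint_velocities": joint speeds; "effort": joint torques, N m; "eef_pos": TCP position; "ee_rot": TCP orientation; "force": force on the tool from outside, world axes, zero at the start; "wrist_torque": the same for the moment, N m; "grip_width": opening from 0.0 (shut) to 1.0 (fully open); "grip_force": force on a finger pad.
Only numpy, scipy, OpenCV 4.12 (cv2) and the standard library are available. Lean on these libraries where they do the work, as an engineer would, in place of code of your own. Each camera call takes 0.05 s, during which the arm holds its last target. There are 200 camera calls.

## Working session

There is one attempt and no reset: what is moved stays moved. The work goes in short steps, Python scripts to look and compute and a tool call to move; the robot and the scene stay as the last step left them, time stands still between calls to the robot, and variables do not carry over. Pictures are saved under pics/ and viewed, at most 14 in all, crops included, and the job is handed in when it is done.

Besides the shell and the picture viewer there is one more tool, called by a JSON object that holds its "op" and its "data", one argument or row to a line. drive_tool: Moves the arm, as the interface text tells. Its arguments: {"type":"object","properties":{"steps":{"type":"array"},"claw":{"type":"number"},"grip_force":{"type":"number"}},"required":["steps"]}

```bash
mkdir -p pics; ls; cat > h.py <<'E'
import numpy as np, cv2
from rig import env
def ray(n,u,v):
    c=env.calibration(n);K=np.array(c["camera_matrix"]);T=np.array(c["T"])
    d=np.linalg.inv(K)@[u,v,1];d=T[:3,:3]@[d[0],-d[1],-d[2]];return T[:3,3],d/np.linalg.norm(d)
def plane(n,u,v,z):
    o,d=ray(n,u,v);return o+d*(z-o[2])/d[2]
def tri(u1,v1,u2,v2,a="side",b="top"):
    o1,d1=ray(a,u1,v1);o2,d2=ray(b,u2,v2)
    s=np.linalg.lstsq(np.c_[d1,-d2],o2-o1,rcond=None)[0]
    p,q=o1+s[0]*d1,o2+s[1]*d2;return (p+q)/2,np.linalg.norm(p-q)
def proj(n,P):
    c=env.calibration(n);K=np.array(c["camera_matrix"]);T=np.array(c["T"])
    p=np.linalg.inv(T)@np.r_[P,1];q=K@[p[0],-p[1],-p[2]];return q[:2]/q[2]
E
python3 - <<'E'
from h import *
for n in("side","top"):
    f=env.grab_frame(n);cv2.imwrite(f"pics/{n}0.png",f);c=env.calibration(n);print({k:np.round(v,3).tolist() if not isinstance(v,str) else v for k,v in c.items()})
print(env.get_state())
E
```

```text
pics
{'camera_matrix': [[511.608, 0.0, 317.582], [0.0, 511.608, 194.439], [0.0, 0.0, 1.0]], 'T': [[0.996, 0.033, -0.083, 0.382], [-0.088, 0.491, -0.867, -1.515], [0.012, 0.871, 0.492, 1.027], [0.0, 0.0, 0.0, 1.0]]}
{'camera_matrix': [[468.647, 0.0, 326.257], [0.0, 468.647, 201.043], [0.0, 0.0, 1.0]], 'T': [[-0.021, 0.987, -0.157, 0.284], [-1.0, -0.021, 0.007, 0.005], [0.004, 0.158, 0.987, 1.634], [0.0, 0.0, 0.0, 1.0]]}
{'t': 0.1, 'joint_positions': array([ 1.29313134,  0.32176155, -0.07010193,  1.45162195,  0.02264369,
        1.3707544 , -0.05692561]), 'joint_velocities': array([-0.00012405, -0.00250649, -0.00097835, -0.00335418,  0.00031833,
       -0.0011742 , -0.00206805]), 'effort': array([ 2.63030834e-04, -4.92570055e+01, -4.05770503e-01, -3.13398135e+01,
       -6.42803684e-02,  3.94310360e-02,  5.32513332e-05]), 'eef_pos': array([ 0.18676947, -0.62205473,  0.22152817]), 'ee_rot': array([[ 9.57729348e-01,  2.87670121e-01, -6.30352275e-04],
       [ 2.87670781e-01, -9.57727951e-01,  1.64140579e-03],
       [-1.31522589e-04, -1.75335643e-03, -9.99998454e-01]]), 'force': array([-0.3949559 ,  1.12790506, -0.47492756]), 'wrist_torque': array([ 0.0083339 , -0.01845106,  0.09477762]), 'grip_force': 0.0, 'grip_width': 1.001904454870963}
```

View pics/side0.png

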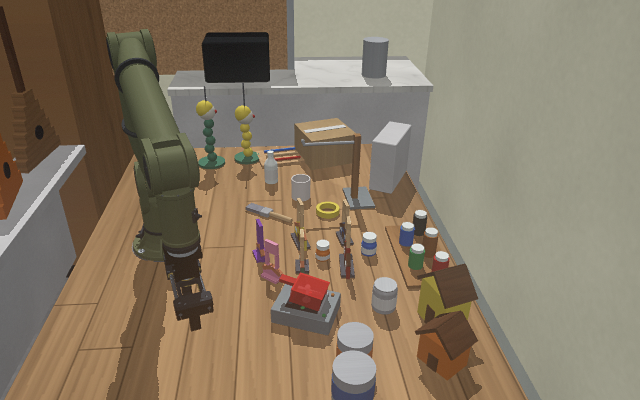

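View pics/top0.png

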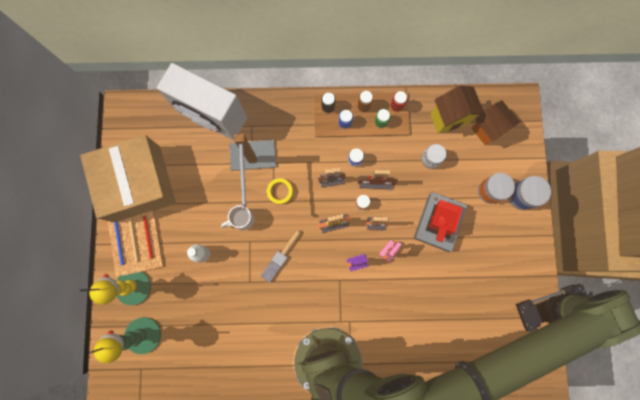

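The side view shows the rack at ~(355,165), the houses edge-on at (300,235) and (347,240), the look-alikes at (265,245), and the control box at (307,300). In the top view the houses are at (332,178), (377,182), (335,223) and (377,223), the bar runs (243,145) to (240,205), and the box is at (443,222). I'll zoom in on both.

```bash
python3 - <<'E'
import cv2
t=cv2.imread("pics/top0.png");s=cv2.imread("pics/side0.png")
cv2.imwrite("pics/topz.png",cv2.resize(t[140:280,300:475],None,fx=4.4,fy=4.25,interpolation=cv2.INTER_CUBIC))
cv2.imwrite("pics/sidez.png",cv2.resize(s[185:335,245:395],None,fx=4,fy=4,interpolation=cv2.INTER_CUBIC))
E
```

```text
(no output)
```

View pics/topz.png

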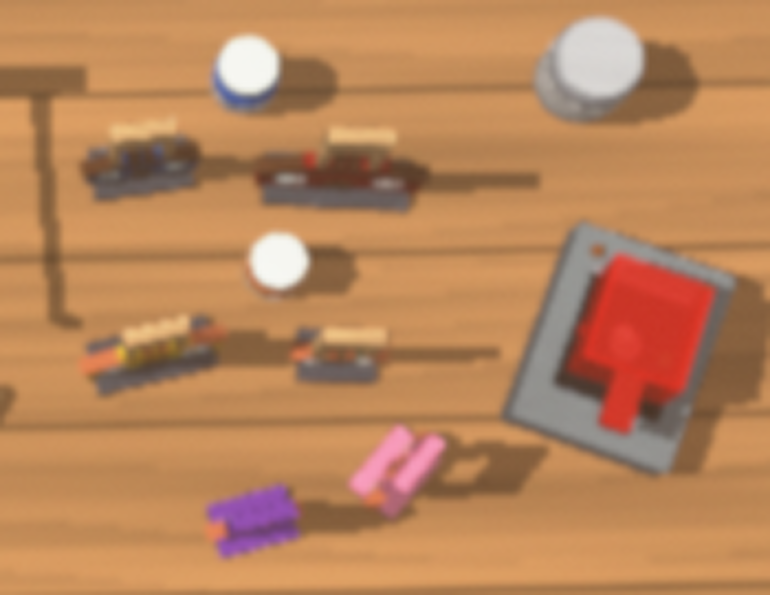

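View pics/sidez.png

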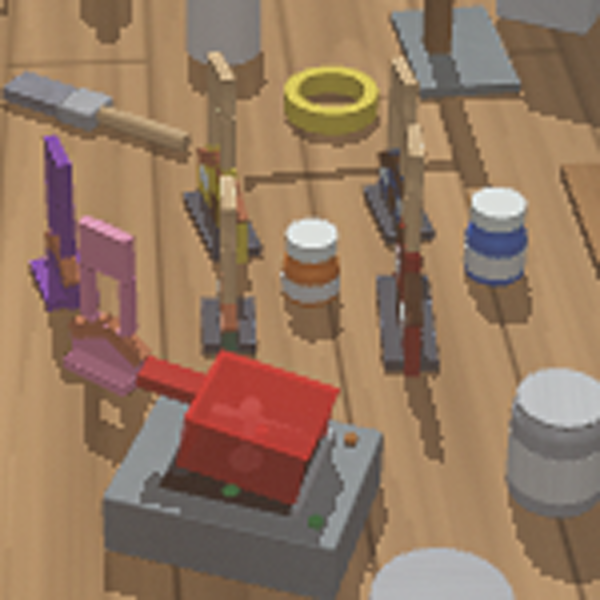

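The top zoom shows all four houses. The pale block tops are at blue (143,130), red (362,137), yellow (157,330) and green (354,336), with the painted faces apparently towards the robot. The box-top corners are at (585,222), (735,280), (665,472) and (505,415). The side zoom agrees. Next I measure blocks, bar and box.

```bash
python3 - <<'E'
from h import *
t=cv2.imread("pics/top0.png");s=cv2.imread("pics/side0.png")
Z=dict(blue=(143,130,.15),red=(362,137,.18),yellow=(157,330,.165),green=(354,336,.135))
for k,(a,b,z) in Z.items():
    u,v=a/4.4+300-.5,b/4.25+140-.5
    ui,vi=int(round(u)),int(round(v))
    print(k,np.round(plane("top",u,v,z),3)); 
    print(t[vi-5:vi+16:1,ui].tolist())
    cr=cv2.resize(t[vi-9:vi+9,ui-16:ui+17],None,fx=6,fy=6,interpolation=cv2.INTER_CUBIC).astype(int)
    m=((cr.min(2)>0)&(cr[...,1]>160)&(cr[...,2]>190)).astype(np.uint8)
    n,l,st,c=cv2.connectedComponentsWithStats(m)
    i=1+np.argmax(st[1:,4]);pts=np.argwhere(l==i)[:,::-1].astype(np.float32)
    r=cv2.boxPoints(cv2.minAreaRect(pts));r=(r+.5)/6-.5+[ui-16,vi-9]
    W=np.array([plane("top",*p,z)[:2] for p in r]);print(np.round(r,1).tolist(),np.round(W,3).tolist())
crop=[(585,222),(735,280),(665,472),(505,415)]
P=np.array([plane("top",a/4.4+299.5,b/4.25+139.5,.05) for a,b in crop]);print(np.round(P,3),P.mean(0))
cv2.imwrite("pics/bar.png",np.hstack([cv2.resize(t[120:230,210:290],None,fx=5,fy=5,interpolation=cv2.INTER_CUBIC),cv2.resize(s[125:215,290:386],None,fx=4.1,fy=6.1112,interpolation=cv2.INTER_CUBIC)[:550]]))
E
```

```text
blue [ 0.622 -0.027  0.15 ]
[[96, 153, 212], [97, 154, 214], [101, 159, 219], [108, 167, 223], [119, 179, 228], [125, 185, 229], [124, 182, 226], [106, 155, 196], [78, 112, 142], [67, 89, 114], [63, 76, 97], [60, 67, 86], [58, 63, 82], [55, 63, 80], [55, 63, 79], [51, 63, 81], [59, 69, 85], [78, 83, 95], [89, 92, 103], [91, 95, 107], [83, 98, 121]]
[[323.5, 168.1], [339.9, 166.3], [340.4, 170.9], [324.0, 172.7]] [[0.629, 0.001], [0.634, -0.053], [0.619, -0.054], [0.614, -0.001]]
red [ 0.607 -0.184  0.18 ]
[[94, 146, 203], [94, 145, 201], [97, 149, 202], [113, 168, 219], [125, 184, 229], [123, 180, 225], [104, 152, 195], [79, 114, 146], [65, 94, 124], [57, 81, 119], [47, 65, 118], [45, 62, 123], [45, 63, 121], [41, 58, 103], [39, 55, 96], [39, 53, 97], [48, 59, 99], [70, 76, 101], [88, 91, 104], [92, 94, 104], [91, 93, 104]]
[[374.3, 172.7], [374.4, 169.0], [389.6, 169.4], [389.6, 173.1]] [[0.604, -0.16], [0.616, -0.161], [0.614, -0.209], [0.601, -0.208]]
yellow [ 0.466 -0.033  0.165]
[[90, 142, 200], [87, 139, 194], [86, 135, 188], [94, 144, 195], [112, 167, 218], [125, 183, 229], [1
[... 294 characters left out ...]
 [[0.467, -0.008], [0.478, -0.054], [0.466, -0.057], [0.455, -0.01]]
green [ 0.462 -0.178  0.135]
[[91, 143, 199], [89, 142, 197], [92, 142, 195], [110, 164, 216], [125, 186, 231], [122, 181, 227], [105, 156, 199], [80, 118, 155], [67, 97, 135], [68, 96, 139], [79, 100, 133], [89, 99, 117], [93, 96, 107], [94, 95, 106], [91, 94, 105], [82, 95, 116], [78, 112, 152], [84, 132, 184], [86, 137, 192], [88, 139, 194], [88, 140, 196]]
[[373.1, 216.6], [387.1, 216.6], [387.1, 219.9], [373.1, 219.9]] [[0.469, -0.156], [0.468, -0.201], [0.458, -0.201], [0.459, -0.155]]
[[ 0.562 -0.372  0.05 ]
 [ 0.512 -0.486  0.05 ]
 [ 0.359 -0.422  0.05 ]
 [ 0.407 -0.302  0.05 ]] [ 0.45980172 -0.39555743  0.05      ]
```

View pics/bar.png

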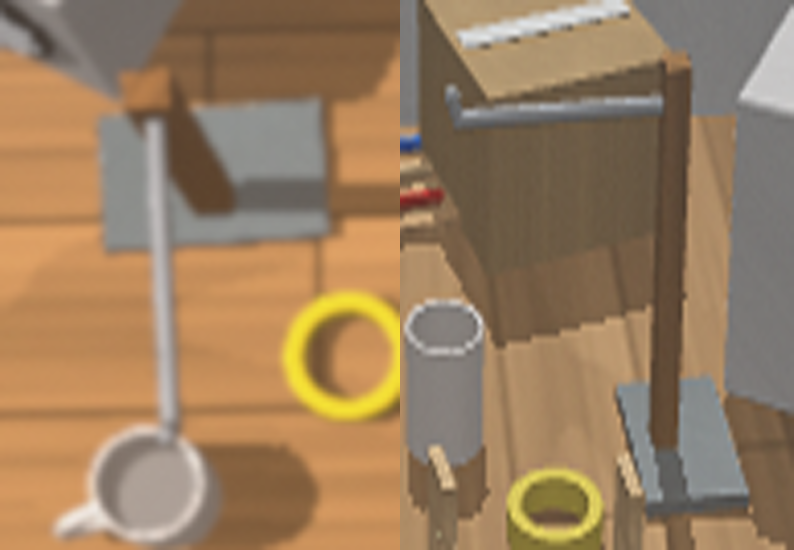

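The left panel (top view) shows the bar root at about px (153,118) and the bend at (168,425). The right panel (side view) shows the root at (662,104) and the bend at (460,117). Next: bar geometry, plus a brightened close-up to see which face is painted.

```bash
python3 - <<'E'
from h import *
t=cv2.imread("pics/top0.png")
R=plane("top",210+153/5-.4,120+118/5-.4,.25);E=plane("top",210+168/5-.4,120+424/5-.4,.25)
print(R,E,np.linalg.norm(R-E))
for (a,b),(c,d) in [((662,104),(153,118)),((460,117),(168,424))]:
    print(tri(290+(a-400)/4.1-.4,125+b/6.1112-.4,210+c/5-.4,120+d/5-.4))
g=t[155:240,315:400];g=(255*(g/255.)**.5).astype(np.uint8)
cv2.imwrite("pics/face.png",cv2.resize(g,None,fx=7,fy=7,interpolation=cv2.INTER_CUBIC))
# tab
m=cv2.inRange(cv2.cvtColor(t,cv2.COLOR_BGR2HSV),(0,200,120),(6,255,255));m[:, :415]=0;m[:,475:]=0;m[:190]=0;m[260:]=0
p=np.argwhere(m);print(p.min(0),p.max(0))
tip=p[p[:,0]>=p[:,0].max()-2].mean(0);print(tip,plane("top",tip[1],tip[0],.1))
b=np.array([.460,-.3955]);y=np.deg2rad(-23.5);x=np.array([np.cos(y),np.sin(y)])
H=b+.05*x;print("hinge",H,"tab",H-.122*x,"tabtip",H-.136*x, proj("top",np.r_[H-.136*x,.1]))
E
```

```text
[0.6887878  0.25323281 0.25      ] [0.49983299 0.24286751 0.25      ] 0.18923890204094457
(array([0.68684252, 0.25333758, 0.24936732]), np.float64(0.004093543161667947))
(array([0.49838615, 0.24282432, 0.25000093]), np.float64(0.0028588728596965255))
[203 432] [239 460]
[237.83333333 439.83333333] [ 0.3989712  -0.37574918  0.1       ]
hinge [ 0.505853   -0.41543745] tab [ 0.39397167 -0.36679007] tabtip [ 0.38113283 -0.36120758] [435.72044453 243.37983366]
```

View pics/face.png

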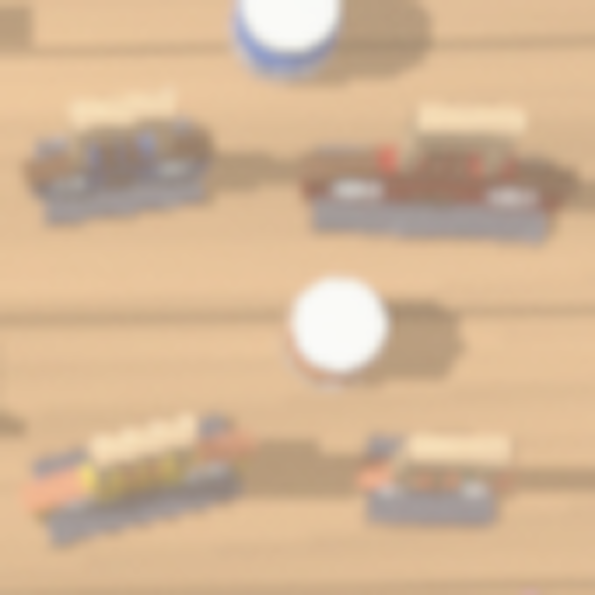

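All four fronts show windows and paint towards the robot, which matches the bar's -x direction, so no flips are needed. Now a helper and the first move.

```bash
cat >> h.py <<'E'
def go(gx,gy,gz,yaw):
    "shift to bring grasp point to (gx,gy,gz), tool vertical, tool x at yaw deg"
    from scipy.spatial.transform import Rotation as Ro
    s=env.get_state();R=s["ee_rot"];a=np.deg2rad(yaw);c,n=np.cos(a),np.sin(a)
    T=np.array([[c,n,0],[n,-c,0],[0,0,-1.]])
    print("lin",np.round(R.T@(np.array([gx,gy,gz-.019])-s["eef_pos"])*1e3,1),"ang",np.round(Ro.from_matrix(R.T@T).as_rotvec(degrees=True),1),
     "t",round(s["t"],2),"tcp",np.round(s["eef_pos"],4),"w",round(s["grip_width"]*87,1),"F",np.round(s["force"],1))
r=np.array([.6880,.2533]);d=np.array([-.9985,-.0550])
def bar(s): return r+s*d
E
python3 - <<'E'
from h import *
go(.609,-.1845,.26,-2.5)
print(bar(.24),bar(.03),bar(.072),bar(.114),bar(.156))
E
```

```text
lin [ 530.3 -297.6  -19. ] ang [-0.1  0.  19.2] t 0.1 tcp [ 0.1868 -0.6221  0.2215] w 87.2 F [-0.4  1.1 -0.5]
[0.44836 0.2401 ] [0.658045 0.25165 ] [0.616108 0.24934 ] [0.574171 0.24703 ] [0.532234 0.24472 ]
```

{"op": "drive_tool", "data": {
  "steps": [
    {"linear":[20,-11,-19],"angular":[0,0,1]},
    {"linear":[65,-36,-19],"angular":[0,0,3]},
    {"linear":[115,-65,-19],"angular":[0,0,5]},
    {"linear":[168,-94,-19],"angular":[0,0,7]},
    {"linear":[220,-123,-19],"angular":[0,0,9]},
    {"linear":[272,-153,-19],"angular":[0,0,11]},
    {"linear":[324,-182,-19],"angular":[0,0,13]},
    {"linear":[376,-211,-19],"angular":[0,0,15]},
    {"linear":[428,-240,-19],"angular":[0,0,17]},
    {"linear":[480,-269,-19],"angular":[0,0,19]},
    {"linear":[518,-290,-19],"angular":[0,0,19]},
    {"linear":[530,-298,-19],"angular":[0,0,19]}
  ],
  "claw": 100,
  "grip_force": 25
}}

```text
t: 1.6
eef_pos: [0.6102, -0.1809, 0.2408]
ee_rot: [[0.999, -0.035, -0.001], [-0.035, -0.999, 0.002], [-0.001, -0.002, -1.0]]
force: [0.5, -0.5, -0.7]
grip_width: 1.0
grip_force: 0.0
```

```bash
python3 - <<'E'
from h import *
go(.609,-.1845,.16,-2.5)
E
```

```text
lin [-1.1  3.9 99.8] ang [-0.1  0.   0.5] t 1.6 tcp [ 0.6102 -0.1809  0.2408] w 87.0 F [ 0.5 -0.5 -0.7]
```

{"op": "drive_tool", "data": {
  "steps": [
    {"linear":[0,1,20],"angular":[0,0,0]},
    {"linear":[0,1,50],"angular":[0,0,0]},
    {"linear":[0,1,80],"angular":[0,0,0]},
    {"linear":[0,1,98],"angular":[0,0,0]},
    {"linear":[0,1,100],"angular":[0,0,0]},
    {"linear":[0,1,100],"angular":[0,0,0]}
  ]
}}

```text
t: 2.35
eef_pos: [0.609, -0.1864, 0.1423]
ee_rot: [[0.999, -0.041, 0.001], [-0.041, -0.999, -0.001], [0.001, 0.001, -1.0]]
force: [0.5, -0.4, 0.6]
grip_width: 1.001
grip_force: 0.0
```

{"op": "drive_tool", "data": {
  "steps": [
    {"linear":[0,0,0],"angular":[0,0,0]},
    {"linear":[0,0,0],"angular":[0,0,0]},
    {"linear":[0,0,0],"angular":[0,0,0]},
    {"linear":[0,0,0],"angular":[0,0,0]},
    {"linear":[0,0,0],"angular":[0,0,0]},
    {"linear":[0,0,0],"angular":[0,0,0]}
  ],
  "claw": 30
}}

```text
t: 3.1
eef_pos: [0.6088, -0.1854, 0.1415]
ee_rot: [[0.999, -0.04, -0.0], [-0.04, -0.999, 0.0], [-0.0, -0.0, -1.0]]
force: [0.6, 0.9, 0.7]
grip_width: 0.547
grip_force: 24.9
```

```bash
python3 - <<'E'
from h import *
go(.6,-.184,.35,0)
s=env.get_state();print(s["grip_force"],s["wrist_torque"])
E
```

```text
lin [  -8.9   -1.1 -189.5] ang [-0.   0.  -2.3] t 3.1 tcp [ 0.6088 -0.1854  0.1415] w 47.5 F [0.6 0.9 0.7]
24.88665777258575 [0.17886487 0.06023953 0.03350299]
```

{"op": "drive_tool", "data": {
  "steps": [
    {"linear":[0,0,-10],"angular":[0,0,0]},
    {"linear":[0,0,-35],"angular":[0,0,0]},
    {"linear":[0,0,-65],"angular":[0,0,0]},
    {"linear":[0,0,-95],"angular":[0,0,0]},
    {"linear":[0,0,-130],"angular":[0,0,0]},
    {"linear":[0,0,-160],"angular":[0,0,0]},
    {"linear":[0,0,-185],"angular":[0,0,0]},
    {"linear":[0,0,-200],"angular":[0,0,0]}
  ]
}}

```text
t: 4.1
eef_pos: [0.609, -0.1858, 0.3434]
ee_rot: [[0.999, -0.04, 0.002], [-0.04, -0.999, -0.001], [0.002, 0.001, -1.0]]
force: [0.7, 0.3, -2.3]
grip_width: 0.548
grip_force: 24.9
```

{"op": "drive_tool", "data": {
  "steps": [
    {"linear":[-4,-10,0],"angular":[0,0,0]},
    {"linear":[-15,-34,0],"angular":[0,0,-1]},
    {"linear":[-30,-70,0],"angular":[0,0,-1]},
    {"linear":[-49,-114,0],"angular":[0,0,-2]},
    {"linear":[-69,-162,0],"angular":[0,0,-3]},
    {"linear":[-89,-210,0],"angular":[0,0,-4]},
    {"linear":[-109,-258,0],"angular":[0,0,-5]},
    {"linear":[-129,-304,0],"angular":[0,0,-5.5]},
    {"linear":[-148,-348,0],"angular":[0,0,-5.5]},
    {"linear":[-163,-384,0],"angular":[0,0,-5.5]},
    {"linear":[-174,-409,0],"angular":[0,0,-5.5]},
    {"linear":[-178,-419,0],"angular":[0,0,-5.5]}
  ]
}}

```text
t: 5.6
eef_pos: [0.4456, 0.242, 0.3405]
ee_rot: [[0.998, 0.06, -0.002], [0.06, -0.998, -0.001], [-0.002, 0.001, -1.0]]
force: [0.6, -0.3, -2.1]
grip_width: 0.546
grip_force: 24.9
```

```bash
python3 - <<'E'
from h import *
go(.448,.240,.298,3.2)
t=env.grab_frame("top");s=env.grab_frame("side")
cv2.imwrite("pics/a.png",np.hstack([cv2.resize(t[110:280,190:290],None,fx=3.5,fy=3.5,interpolation=cv2.INTER_CUBIC),cv2.resize(s[80:230,240:390],None,fx=3,fy=3.96667,interpolation=cv2.INTER_CUBIC)]))
E
```

```text
lin [ 2.4  2.1 61.5] ang [0.  0.1 0.2] t 5.6 tcp [0.4456 0.242  0.3405] w 47.5 F [ 0.6 -0.3 -2.1]
```

View pics/a.png

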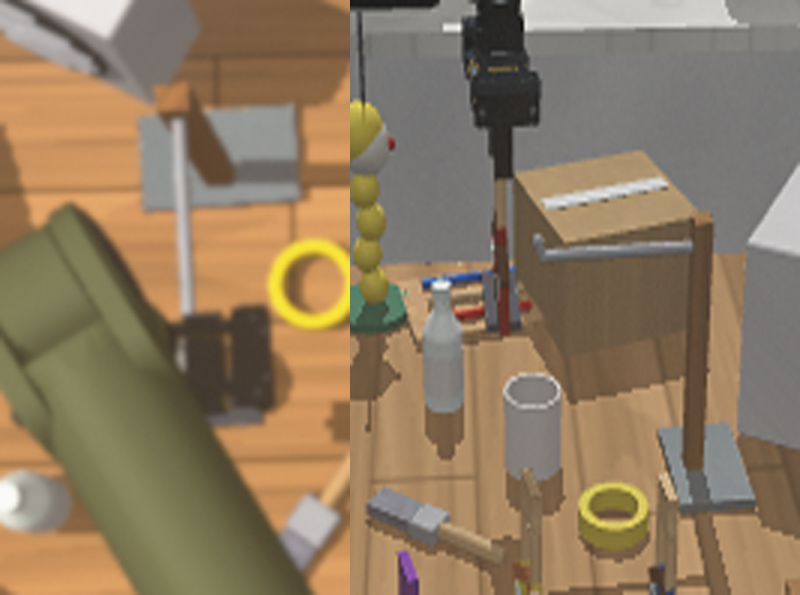

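The house hangs plumb just short of the bar's free end (side panel: house at (503,260), bar tip at (540,245)). I'll lower it to threading height.

{"op": "drive_tool", "data": {
  "steps": [
    {"linear":[0,1,8],"angular":[0,0,0]},
    {"linear":[0,1,25],"angular":[0,0,0]},
    {"linear":[0,1,44],"angular":[0,0,0]},
    {"linear":[0,1,57],"angular":[0,0,0]},
    {"linear":[0,1,61],"angular":[0,0,0]},
    {"linear":[0,1,61],"angular":[0,0,0]},
    {"linear":[0,1,61],"angular":[0,0,0]}
  ]
}}

```text
t: 6.58
eef_pos: [0.448, 0.2394, 0.2811]
ee_rot: [[0.998, 0.056, 0.001], [0.056, -0.998, 0.0], [0.001, -0.0, -1.0]]
force: [0.2, -0.8, -1.5]
grip_width: 0.552
grip_force: 24.9
```

```bash
python3 - <<'E'
from h import *
go(*bar(.03),.298,3.2)
E
```

```text
lin [210.4  -0.4   2.4] ang [-0.  -0.1  0. ] t 6.58 tcp [0.448  0.2394 0.2811] w 48.0 F [ 0.2 -0.8 -1.5]
```

{"op": "drive_tool", "data": {
  "steps": [
    {"linear":[4,0,2],"angular":[0,0,0]},
    {"linear":[13,0,2],"angular":[0,0,0]},
    {"linear":[26,0,2],"angular":[0,0,0]},
    {"linear":[41,0,2],"angular":[0,0,0]},
    {"linear":[57,0,2],"angular":[0,0,0]},
    {"linear":[74,0,2],"angular":[0,0,0]},
    {"linear":[92,0,2],"angular":[0,0,0]},
    {"linear":[110,0,2],"angular":[0,0,0]},
    {"linear":[128,0,2],"angular":[0,0,0]},
    {"linear":[146,0,2],"angular":[0,0,0]},
    {"linear":[164,0,2],"angular":[0,0,0]},
    {"linear":[180,0,2],"angular":[0,0,0]}
  ]
}}

```text
t: 8.07
eef_pos: [0.6291, 0.2487, 0.2774]
ee_rot: [[0.998, 0.055, -0.001], [0.055, -0.998, -0.0], [-0.001, 0.0, -1.0]]
force: [0.3, 1.4, -2.4]
grip_width: 0.544
grip_force: 24.9
```

{"op": "drive_tool", "data": {
  "steps": [
    {"linear":[12,0,0],"angular":[0,0,0]},
    {"linear":[22,0,0],"angular":[0,0,0]},
    {"linear":[28,0,0],"angular":[0,0,0]},
    {"linear":[30,0,0],"angular":[0,0,0]},
    {"linear":[30,0,0],"angular":[0,0,0]},
    {"linear":[30,0,0],"angular":[0,0,0]}
  ]
}}

```text
t: 8.82
eef_pos: [0.657, 0.251, 0.2788]
ee_rot: [[0.998, 0.056, 0.0], [0.056, -0.998, -0.0], [0.0, 0.0, -1.0]]
force: [0.3, 0.8, -1.6]
grip_width: 0.546
grip_force: 24.9
```

```bash
python3 - <<'E'
from h import *
go(*bar(.03),.276,3.2)
E
```

```text
lin [ 1.1 -0.6 21.8] ang [ 0. -0.  0.] t 8.82 tcp [0.657  0.251  0.2788] w 47.5 F [ 0.3  0.8 -1.6]
```

{"op": "drive_tool", "data": {
  "steps": [
    {"linear":[0,0,4],"angular":[0,0,0]},
    {"linear":[0,0,9],"angular":[0,0,0]},
    {"linear":[0,0,14],"angular":[0,0,0]},
    {"linear":[0,0,18],"angular":[0,0,0]},
    {"linear":[0,0,21],"angular":[0,0,0]},
    {"linear":[0,0,21],"angular":[0,0,0]},
    {"linear":[0,0,21],"angular":[0,0,0]}
  ]
}}

```text
t: 9.7
eef_pos: [0.6574, 0.2509, 0.2576]
ee_rot: [[0.998, 0.056, 0.0], [0.056, -0.998, 0.0], [0.0, -0.0, -1.0]]
force: [0.3, -0.3, -2.8]
grip_width: 0.549
grip_force: 24.9
```

{"op": "drive_tool", "data": {
  "steps": [
    {"linear":[0,0,0],"angular":[0,0,0]},
    {"linear":[0,0,0],"angular":[0,0,0]},
    {"linear":[0,0,0],"angular":[0,0,0]},
    {"linear":[0,0,0],"angular":[0,0,0]},
    {"linear":[0,0,-5],"angular":[0,0,0]},
    {"linear":[0,0,-20],"angular":[0,0,0]},
    {"linear":[0,0,-45],"angular":[0,0,0]},
    {"linear":[0,0,-70],"angular":[0,0,0]},
    {"linear":[0,0,-80],"angular":[0,0,0]}
  ],
  "claw": 100
}}

```text
t: 10.82
eef_pos: [0.6578, 0.2515, 0.3405]
ee_rot: [[0.998, 0.056, 0.003], [0.056, -0.998, 0.002], [0.003, -0.001, -1.0]]
force: [-0.7, 0.6, 0.1]
grip_width: 1.0
grip_force: 0.0
```

```bash
cat > look.py <<'E'
from h import *
t=cv2.imread("pics/top0.png")
def blk(t,u,v,z):
    ui,vi=int(round(u)),int(round(v))
    cr=cv2.resize(t[vi-12:vi+12,ui-18:ui+19],None,fx=6,fy=6,interpolation=cv2.INTER_CUBIC).astype(int)
    m=((cr[...,1]>160)&(cr[...,2]>190)&(cr[...,0]>100)).astype(np.uint8)
    n,l,st,c=cv2.connectedComponentsWithStats(m)
    i=1+np.argmax(st[1:,4]);pts=np.argwhere(l==i)[:,::-1].astype(np.float32)
    r=cv2.boxPoints(cv2.minAreaRect(pts));r=(r+.5)/6-.5+[ui-18,vi-12]
    return np.array([plane("top",*p,z)[:2] for p in r])
def houses(names):
    t=env.grab_frame("top")
    for k in names:
        u,v,z=dict(blue=(332,170,.15),yellow=(335,217,.165),green=(380,218,.135))[k]
        W=blk(t,u,v,z);e=[W[1]-W[0],W[2]-W[1]];l=max(e,key=np.linalg.norm);l=l*np.sign(l[1])
        print(k,np.round(W.mean(0),4),"yaw",round(np.degrees(np.arctan2(-l[0],l[1])),1),"len",np.round(sorted(map(np.linalg.norm,e)),3))
    return t
E
python3 - <<'E'
from look import *
t=houses(["blue","yellow","green"]);s=env.grab_frame("side")
go(.4665,-.0325,.30,13.5)
cv2.imwrite("pics/b.png",np.hstack([cv2.resize(t[150:260,200:400],None,fx=2,fy=4.54,interpolation=cv2.INTER_CUBIC)[:500],cv2.resize(s[100:240,270:390],None,fx=3.3,fy=3.57,interpolation=cv2.INTER_CUBIC)[:499]][:1]+[]) if 0 else cv2.resize(s[100:260,260:400],None,fx=4,fy=3.6,interpolation=cv2.INTER_CUBIC))
E
```

```text
blue [0.6393 0.0232] yaw -1.2 len [0.011 0.019]
yellow [ 0.4668 -0.0324] yaw 13.1 len [0.015 0.05 ]
green [ 0.4643 -0.1785] yaw -1.2 len [0.016 0.048]
lin [-207.   272.7   57.5] ang [ -0.   -0.1 -10.3] t 10.93 tcp [0.6577 0.2514 0.3393] w 86.8 F [-0.2  0.2  0.3]
```

View pics/b.png

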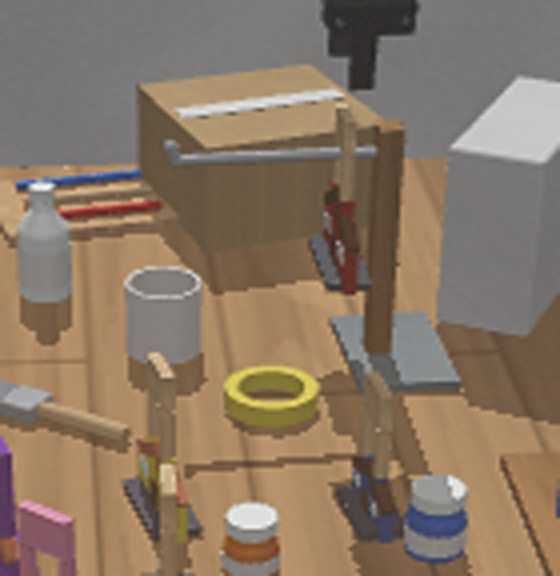

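Red hangs next to the post, at px (345,210) in the crop. Next is yellow.

{"op": "drive_tool", "data": {
  "steps": [
    {"linear":[-10,13,0],"angular":[0,0,-1]},
    {"linear":[-35,46,0],"angular":[0,0,-2]},
    {"linear":[-65,86,0],"angular":[0,0,-4]},
    {"linear":[-95,125,0],"angular":[0,0,-6]},
    {"linear":[-125,165,10],"angular":[0,0,-8]},
    {"linear":[-155,204,20],"angular":[0,0,-10]},
    {"linear":[-183,241,40],"angular":[0,0,-10]},
    {"linear":[-200,264,57],"angular":[0,0,-10]},
    {"linear":[-207,273,58],"angular":[0,0,-10]},
    {"linear":[-207,273,58],"angular":[0,0,-10]}
  ]
}}

```text
t: 12.18
eef_pos: [0.4662, -0.0332, 0.2798]
ee_rot: [[0.974, 0.228, 0.0], [0.228, -0.974, 0.0], [0.0, 0.0, -1.0]]
force: [-0.0, 1.2, 0.2]
grip_width: 1.0
grip_force: 0.0
```

```bash
python3 - <<'E'
from h import *
go(.4667,-.0325,.145,13.3)
E
```

```text
lin [  0.6  -0.6 153.8] ang [ 0.  -0.  -0.1] t 12.18 tcp [ 0.4662 -0.0332  0.2798] w 87.0 F [-0.   1.2  0.2]
```

{"op": "drive_tool", "data": {
  "steps": [
    {"linear":[0,0,15],"angular":[0,0,0]},
    {"linear":[0,0,50],"angular":[0,0,0]},
    {"linear":[0,0,90],"angular":[0,0,0]},
    {"linear":[0,0,125],"angular":[0,0,0]},
    {"linear":[0,0,147],"angular":[0,0,0]},
    {"linear":[0,0,154],"angular":[0,0,0]},
    {"linear":[0,0,154],"angular":[0,0,0]},
    {"linear":[0,0,154],"angular":[0,0,0]}
  ]
}}

```text
t: 13.18
eef_pos: [0.4669, -0.0331, 0.1265]
ee_rot: [[0.973, 0.229, 0.002], [0.229, -0.973, -0.0], [0.002, 0.001, -1.0]]
force: [0.1, -0.3, 0.6]
grip_width: 1.0
grip_force: 0.0
```

{"op": "drive_tool", "data": {
  "steps": [
    {"linear":[0,0,0],"angular":[0,0,0]},
    {"linear":[0,0,0],"angular":[0,0,0]},
    {"linear":[0,0,0],"angular":[0,0,0]},
    {"linear":[0,0,0],"angular":[0,0,0]},
    {"linear":[0,0,0],"angular":[0,0,0]},
    {"linear":[0,0,0],"angular":[0,0,0]}
  ],
  "claw": 30
}}

```text
t: 13.92
eef_pos: [0.466, -0.0333, 0.1255]
ee_rot: [[0.973, 0.229, -0.0], [0.229, -0.973, -0.0], [-0.0, 0.0, -1.0]]
force: [-0.3, 0.3, 1.1]
grip_width: 0.55
grip_force: 25.0
```

{"op": "drive_tool", "data": {
  "steps": [
    {"linear":[0,0,-10],"angular":[0,0,0]},
    {"linear":[0,0,-35],"angular":[0,0,0]},
    {"linear":[0,0,-65],"angular":[0,0,0]},
    {"linear":[0,0,-95],"angular":[0,0,0]},
    {"linear":[0,0,-130],"angular":[0,0,0]},
    {"linear":[0,0,-160],"angular":[0,0,0]},
    {"linear":[0,0,-185],"angular":[0,0,0]},
    {"linear":[0,0,-195],"angular":[0,0,0]},
    {"linear":[0,0,-195],"angular":[0,0,0]}
  ]
}}

```text
t: 15.05
eef_pos: [0.4661, -0.0333, 0.3207]
ee_rot: [[0.973, 0.229, 0.0], [0.229, -0.973, -0.0], [0.0, 0.0, -1.0]]
force: [-0.1, 0.6, -2.5]
grip_width: 0.548
grip_force: 25.0
```

{"op": "drive_tool", "data": {
  "steps": [
    {"linear":[1,-7,0],"angular":[0,0,0]},
    {"linear":[4,-24,0],"angular":[0,0,1]},
    {"linear":[8,-50,0],"angular":[0,0,2]},
    {"linear":[13,-80,0],"angular":[0,0,3]},
    {"linear":[18,-112,0],"angular":[0,0,4]},
    {"linear":[23,-144,0],"angular":[0,0,5]},
    {"linear":[28,-176,0],"angular":[0,0,6]},
    {"linear":[33,-206,0],"angular":[0,0,7]},
    {"linear":[38,-234,0],"angular":[0,0,8]},
    {"linear":[42,-256,0],"angular":[0,0,9]},
    {"linear":[44,-267,0],"angular":[0,0,10]},
    {"linear":[44,-270,0],"angular":[0,0,10]}
  ]
}}

```text
t: 16.55
eef_pos: [0.446, 0.2406, 0.3196]
ee_rot: [[0.998, 0.059, -0.002], [0.059, -0.998, -0.0], [-0.002, -0.0, -1.0]]
force: [0.1, 1.3, -1.2]
grip_width: 0.555
grip_force: 25.0
```

```bash
python3 - <<'E'
from h import *
go(.448,.240,.298,3.2)
E
```

```text
lin [ 2.   0.8 40.6] ang [-0.   0.1  0.2] t 16.55 tcp [0.446  0.2406 0.3196] w 48.3 F [ 0.1  1.3 -1.2]
```

{"op": "drive_tool", "data": {
  "steps": [
    {"linear":[0,0,6],"angular":[0,0,0]},
    {"linear":[0,0,18],"angular":[0,0,0]},
    {"linear":[0,0,31],"angular":[0,0,0]},
    {"linear":[0,0,39],"angular":[0,0,0]},
    {"linear":[0,0,41],"angular":[0,0,0]},
    {"linear":[0,0,41],"angular":[0,0,0]},
    {"linear":[0,0,41],"angular":[0,0,0]}
  ]
}}

```text
t: 17.42
eef_pos: [0.4473, 0.2398, 0.2799]
ee_rot: [[0.998, 0.056, 0.001], [0.056, -0.998, 0.0], [0.001, -0.0, -1.0]]
force: [0.6, 0.1, -2.4]
grip_width: 0.547
grip_force: 25.0
```

```bash
python3 - <<'E'
from h import *
go(*bar(.072),.298,3.2)
E
```

```text
lin [169.1  -0.    1.1] ang [-0. -0.  0.] t 17.43 tcp [0.4473 0.2398 0.2799] w 47.6 F [ 0.6  0.1 -2.4]
```

{"op": "drive_tool", "data": {
  "steps": [
    {"linear":[4,0,1],"angular":[0,0,0]},
    {"linear":[13,0,1],"angular":[0,0,0]},
    {"linear":[26,0,1],"angular":[0,0,0]},
    {"linear":[41,0,1],"angular":[0,0,0]},
    {"linear":[57,0,1],"angular":[0,0,0]},
    {"linear":[74,0,1],"angular":[0,0,0]},
    {"linear":[92,0,1],"angular":[0,0,0]},
    {"linear":[110,0,1],"angular":[0,0,0]},
    {"linear":[126,0,1],"angular":[0,0,0]},
    {"linear":[141,0,1],"angular":[0,0,0]},
    {"linear":[154,0,1],"angular":[0,0,0]},
    {"linear":[163,0,1],"angular":[0,0,0]}
  ]
}}

```text
t: 18.92
eef_pos: [0.6107, 0.2487, 0.2782]
ee_rot: [[0.998, 0.056, -0.0], [0.056, -0.998, 0.0], [-0.0, -0.0, -1.0]]
force: [1.0, -0.6, -2.2]
grip_width: 0.545
grip_force: 25.0
```

{"op": "drive_tool", "data": {
  "steps": [
    {"linear":[4,0,0],"angular":[0,0,0]},
    {"linear":[6,0,0],"angular":[0,0,0]},
    {"linear":[6,0,0],"angular":[0,0,0]},
    {"linear":[6,0,0],"angular":[0,0,0]},
    {"linear":[6,0,3],"angular":[0,0,0]},
    {"linear":[6,0,8],"angular":[0,0,0]},
    {"linear":[6,0,13],"angular":[0,0,0]},
    {"linear":[6,0,18],"angular":[0,0,0]},
    {"linear":[6,0,21],"angular":[0,0,0]},
    {"linear":[6,0,21],"angular":[0,0,0]},
    {"linear":[6,0,21],"angular":[0,0,0]}
  ]
}}

```text
t: 20.3
eef_pos: [0.6159, 0.2492, 0.2577]
ee_rot: [[0.998, 0.056, 0.0], [0.056, -0.998, 0.0], [0.0, -0.0, -1.0]]
force: [0.4, 0.5, -1.3]
grip_width: 0.544
grip_force: 25.0
```

```bash
python3 - <<'E'
from h import *
go(*bar(.072),.276,3.2)
E
```

```text
lin [ 0.2 -0.2  0.7] ang [-0. -0.  0.] t 20.3 tcp [0.6159 0.2492 0.2577] w 47.4 F [ 0.4  0.5 -1.3]
```

{"op": "drive_tool", "data": {
  "steps": [
    {"linear":[0,0,0],"angular":[0,0,0]},
    {"linear":[0,0,0],"angular":[0,0,0]},
    {"linear":[0,0,0],"angular":[0,0,0]},
    {"linear":[0,0,0],"angular":[0,0,0]},
    {"linear":[0,0,-5],"angular":[0,0,0]},
    {"linear":[0,0,-20],"angular":[0,0,0]},
    {"linear":[0,0,-45],"angular":[0,0,0]},
    {"linear":[0,0,-70],"angular":[0,0,0]},
    {"linear":[0,0,-80],"angular":[0,0,0]},
    {"linear":[0,0,-80],"angular":[0,0,0]}
  ],
  "claw": 100
}}

```text
t: 21.55
eef_pos: [0.616, 0.2495, 0.3384]
ee_rot: [[0.998, 0.056, 0.001], [0.056, -0.998, 0.001], [0.001, -0.001, -1.0]]
force: [0.2, 0.8, 0.9]
grip_width: 0.999
grip_force: 0.0
```

```bash
cat >> look.py <<'E'
def sidecmp(names):
    s=env.grab_frame("side");s0=cv2.imread("pics/side0.png")
    for k in names:
        P=dict(blue=(.624,-.027,.15),green=(.4640,-.1785,.135))[k];u,v=proj("side",np.array(P)).astype(int)
        T=s0[v-8:v+45,u-8:u+9];S=s[v-40:v+80,u-50:u+51];m=cv2.matchTemplate(S,T,cv2.TM_CCOEFF_NORMED)
        _,q,_,l=cv2.minMaxLoc(m);print(k,"score",round(q,3),"moved px",(l[0]-42,l[1]-32))
    return s
E
python3 - <<'E'
from look import *
s=sidecmp(["blue","green"]);go(.624,-.027,.27,5.3)
cv2.imwrite("pics/c.png",cv2.resize(s[100:260,260:400],None,fx=4,fy=3.6,interpolation=cv2.INTER_CUBIC))
E
```

```text
blue score 0.433 moved px (-42, 34)
green score 0.608 moved px (0, 0)
lin [ -7.3 276.1  86.4] ang [ 0.   0.  -2.1] t 21.6 tcp [0.6157 0.2491 0.3373] w 87.0 F [ 0.3  0.6 -0.3]
```

View pics/c.png

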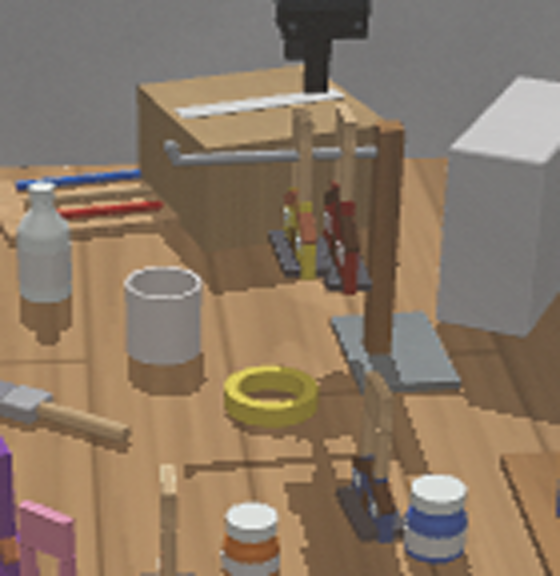

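Yellow hangs in front of red at (303,190), and blue stands unchanged at (376,440). Next is blue.

{"op": "drive_tool", "data": {
  "steps": [
    {"linear":[0,12,0],"angular":[0,0,0]},
    {"linear":[-1,45,0],"angular":[0,0,0]},
    {"linear":[-2,87,0],"angular":[0,0,-1]},
    {"linear":[-3,132,15],"angular":[0,0,-1]},
    {"linear":[-5,177,35],"angular":[0,0,-2]},
    {"linear":[-6,222,55],"angular":[0,0,-2]},
    {"linear":[-7,257,75],"angular":[0,0,-2]},
    {"linear":[-7,272,84],"angular":[0,0,-2]},
    {"linear":[-7,276,86],"angular":[0,0,-2]},
    {"linear":[-7,276,86],"angular":[0,0,-2]}
  ]
}}

```text
t: 22.85
eef_pos: [0.6245, -0.0251, 0.2521]
ee_rot: [[0.996, 0.093, 0.001], [0.093, -0.996, 0.001], [0.001, -0.001, -1.0]]
force: [0.7, -0.1, -0.1]
grip_width: 0.995
grip_force: 0.0
```

```bash
python3 - <<'E'
from look import *
go(.624,-.027,.13,5.3)
houses(["green"])
E
```

```text
lin [ -0.8   1.9 141.1] ang [-0.  -0.1  0. ] t 22.85 tcp [ 0.6245 -0.0251  0.2521] w 86.6 F [ 0.7 -0.1 -0.1]
green [ 0.4635 -0.1871] yaw -1.2 len [0.014 0.03 ]
```

{"op": "drive_tool", "data": {
  "steps": [
    {"linear":[-1,1,15],"angular":[0,0,0]},
    {"linear":[-1,1,45],"angular":[0,0,0]},
    {"linear":[-1,1,80],"angular":[0,0,0]},
    {"linear":[-1,1,115],"angular":[0,0,0]},
    {"linear":[-1,1,135],"angular":[0,0,0]},
    {"linear":[-1,1,141],"angular":[0,0,0]},
    {"linear":[-1,1,141],"angular":[0,0,0]},
    {"linear":[-1,1,141],"angular":[0,0,0]}
  ]
}}

```text
t: 23.9
eef_pos: [0.6244, -0.0278, 0.112]
ee_rot: [[0.996, 0.091, 0.002], [0.091, -0.996, -0.0], [0.002, 0.0, -1.0]]
force: [-0.3, -0.1, 0.8]
grip_width: 1.003
grip_force: 0.0
```

{"op": "drive_tool", "data": {
  "steps": [
    {"linear":[0,0,0],"angular":[0,0,0]},
    {"linear":[0,0,0],"angular":[0,0,0]},
    {"linear":[0,0,0],"angular":[0,0,0]},
    {"linear":[0,0,0],"angular":[0,0,0]},
    {"linear":[0,0,0],"angular":[0,0,0]},
    {"linear":[0,0,0],"angular":[0,0,0]}
  ],
  "claw": 30
}}

```text
t: 24.65
eef_pos: [0.6234, -0.028, 0.1105]
ee_rot: [[0.996, 0.091, -0.0], [0.091, -0.996, -0.0], [-0.0, 0.0, -1.0]]
force: [-0.1, 0.1, 0.7]
grip_width: 0.403
grip_force: 0.0
```

{"op": "drive_tool", "data": {
  "steps": [
    {"linear":[0,0,-10],"angular":[0,0,0]},
    {"linear":[0,0,-35],"angular":[0,0,0]},
    {"linear":[0,0,-65],"angular":[0,0,0]},
    {"linear":[0,0,-100],"angular":[0,0,0]},
    {"linear":[0,0,-135],"angular":[0,0,0]},
    {"linear":[0,0,-170],"angular":[0,0,0]},
    {"linear":[0,0,-198],"angular":[0,0,0]},
    {"linear":[0,0,-210],"angular":[0,0,0]},
    {"linear":[0,0,-210],"angular":[0,0,0]}
  ]
}}

```text
t: 25.78
eef_pos: [0.6236, -0.0278, 0.3211]
ee_rot: [[0.996, 0.091, 0.001], [0.091, -0.996, -0.0], [0.001, 0.0, -1.0]]
force: [1.4, 0.5, -0.5]
grip_width: 0.303
grip_force: 0.0
```

{"op": "drive_tool", "data": {
  "steps": [
    {"linear":[-4,-7,0],"angular":[0,0,0]},
    {"linear":[-13,-24,0],"angular":[0,0,0]},
    {"linear":[-27,-51,0],"angular":[0,0,0]},
    {"linear":[-44,-83,0],"angular":[0,0,1]},
    {"linear":[-62,-117,0],"angular":[0,0,1]},
    {"linear":[-80,-151,0],"angular":[0,0,1]},
    {"linear":[-98,-185,0],"angular":[0,0,2]},
    {"linear":[-115,-217,0],"angular":[0,0,2]},
    {"linear":[-131,-246,0],"angular":[0,0,2]},
    {"linear":[-143,-269,0],"angular":[0,0,2]},
    {"linear":[-149,-280,0],"angular":[0,0,2]},
    {"linear":[-150,-282,0],"angular":[0,0,2]}
  ]
}}

```text
t: 27.28
eef_pos: [0.4475, 0.2398, 0.3202]
ee_rot: [[0.998, 0.058, -0.0], [0.058, -0.998, -0.001], [-0.0, 0.001, -1.0]]
force: [0.8, -0.1, -0.1]
grip_width: 0.302
grip_force: 0.0
```

```bash
python3 - <<'E'
from h import *
go(.448,.240,.298,3.2)
E
```

```text
lin [ 0.5 -0.2 41.2] ang [0.1 0.  0.1] t 27.27 tcp [0.4475 0.2398 0.3202] w 26.3 F [ 0.8 -0.1 -0.1]
```

Missed the grasp. Look.

```bash
python3 - <<'E'
from look import *
t=houses(["blue","green"]);s=env.grab_frame("side");cv2.imwrite("pics/t1.png",t);cv2.imwrite("pics/s1.png",s)
cv2.imwrite("pics/d.png",np.hstack([cv2.resize(t[140:260,290:410],(400,500),interpolation=cv2.INTER_CUBIC),cv2.resize(s[170:290,250:400],(400,500),interpolation=cv2.INTER_CUBIC)]))
E
```

```text
blue [ 0.6498 -0.0534] yaw 8.5 len [0.017 0.052]
green [ 0.5025 -0.1288] yaw -1.2 len [0.007 0.018]
```

View pics/d.png

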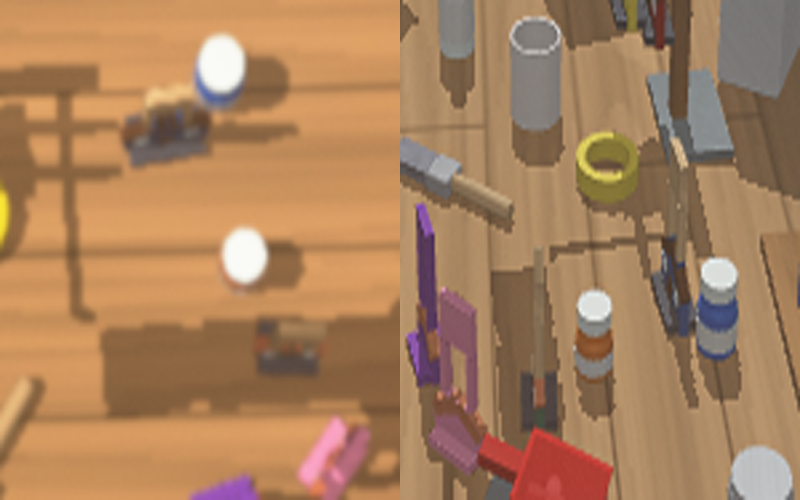

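Blue was knocked aside: it now stands next to the blue jar, its block at about (172,95) in the left panel. Green is in shadow at (290,340), unmoved. I'll re-measure blue.

```bash
python3 - <<'E'
from look import *
t=cv2.imread("pics/t1.png")
cr=cv2.resize(t[152:176,325:360],None,fx=6,fy=6,interpolation=cv2.INTER_CUBIC).astype(int)
sat=cr[...,2]-cr[...,0]
m=((cr[...,1]>160)&(cr[...,2]>190)&(cr[...,0]>100)&(sat>60)).astype(np.uint8)
m=cv2.morphologyEx(m,cv2.MORPH_OPEN,np.ones((9,9),np.uint8))
n,l,st,c=cv2.connectedComponentsWithStats(m)
for i in range(1,n):
    pts=np.argwhere(l==i)[:,::-1].astype(np.float32)
    r=(cv2.boxPoints(cv2.minAreaRect(pts))+.5)/6-.5+[325,152]
    W=np.array([plane("top",*p,.15)[:2] for p in r]);print(st[i,4],np.round(r,1).tolist(),np.round(W,3).tolist(),W.mean(0))
for p in [(333.5,163.3),(349.1,161.1)]: print(plane("top",*p,.15))
print("jar",plane("top",356,155,.07)); go(.65,-.053,.27,7)
E
```

```text
2287 [[332.0, 160.3], [347.2, 157.8], [348.1, 162.9], [332.9, 165.4]] [[0.654, -0.028], [0.662, -0.077], [0.645, -0.079], [0.638, -0.03]] [ 0.64966413 -0.05354993]
303 [[324.6, 164.1], [328.2, 164.1], [328.2, 166.9], [324.6, 166.9]] [[0.642, -0.003], [0.642, -0.015], [0.633, -0.015], [0.633, -0.003]] [ 0.63756228 -0.00895794]
[ 0.64441262 -0.03211985  0.15      ]
[ 0.65071031 -0.08300785  0.15      ]
jar [ 0.6914867  -0.11206234  0.07      ]
lin [185.  302.2  69.4] ang [ 0.   0.  -3.8] t 27.38 tcp [0.4486 0.2386 0.3202] w 25.9 F [ 0.2 -0.1  0.4]
```

{"op": "drive_tool", "data": {
  "steps": [
    {"linear":[6,12,0],"angular":[0,0,0]},
    {"linear":[24,45,0],"angular":[0,0,-1]},
    {"linear":[50,87,0],"angular":[0,0,-2]},
    {"linear":[80,132,10],"angular":[0,0,-3]},
    {"linear":[108,177,25],"angular":[0,0,-4]},
    {"linear":[136,222,45],"angular":[0,0,-5]},
    {"linear":[160,262,60],"angular":[0,0,-5.6]},
    {"linear":[178,291,68],"angular":[0,0,-5.6]},
    {"linear":[185,302,69],"angular":[0,0,-5.6]},
    {"linear":[185,302,69],"angular":[0,0,-5.6]},
    {"linear":[185,302,69],"angular":[0,0,-5.6]}
  ],
  "claw": 100
}}

```text
t: 28.75
eef_pos: [0.6497, -0.05, 0.2524]
ee_rot: [[0.988, 0.156, 0.001], [0.156, -0.988, 0.001], [0.001, -0.0, -1.0]]
force: [0.1, 0.7, 0.1]
grip_width: 0.998
grip_force: 0.0
```

```bash
python3 - <<'E'
from look import *
go(.6497,-.0535,.13,8.8)
E
```

```text
lin [ -0.7   3.5 141.4] ang [-0.  -0.   0.2] t 28.75 tcp [ 0.6497 -0.05    0.2524] w 86.8 F [0.1 0.7 0.1]
```

{"op": "drive_tool", "data": {
  "steps": [
    {"linear":[0,3,15],"angular":[0,0,0]},
    {"linear":[0,3,45],"angular":[0,0,0]},
    {"linear":[0,3,80],"angular":[0,0,0]},
    {"linear":[0,3,115],"angular":[0,0,0]},
    {"linear":[0,3,135],"angular":[0,0,0]},
    {"linear":[0,3,141],"angular":[0,0,0]},
    {"linear":[0,3,141],"angular":[0,0,0]},
    {"linear":[0,3,141],"angular":[0,0,0]}
  ]
}}

```text
t: 29.75
eef_pos: [0.6515, -0.0547, 0.112]
ee_rot: [[0.988, 0.153, 0.002], [0.153, -0.988, -0.0], [0.002, 0.001, -1.0]]
force: [-0.2, -1.1, 0.5]
grip_width: 0.998
grip_force: 0.0
```

{"op": "drive_tool", "data": {
  "steps": [
    {"linear":[0,0,0],"angular":[0,0,0]},
    {"linear":[0,0,0],"angular":[0,0,0]},
    {"linear":[0,0,0],"angular":[0,0,0]},
    {"linear":[0,0,0],"angular":[0,0,0]},
    {"linear":[0,0,0],"angular":[0,0,0]},
    {"linear":[0,0,0],"angular":[0,0,0]}
  ],
  "claw": 30
}}

```text
t: 30.5
eef_pos: [0.6505, -0.0548, 0.1105]
ee_rot: [[0.988, 0.153, -0.0], [0.153, -0.988, -0.0], [-0.0, 0.0, -1.0]]
force: [0.8, 0.5, -0.0]
grip_width: 0.545
grip_force: 25.0
```

```bash
python3 - <<'E'
from look import *
go(.448,.240,.13,3.2)
E
```

```text
lin [-154.8 -322.4   -0.5] ang [0.  0.  5.6] t 30.5 tcp [ 0.6505 -0.0548  0.1105] w 47.4 F [ 0.8  0.5 -0. ]
```

{"op": "drive_tool", "data": {
  "steps": [
    {"linear":[0,0,-10],"angular":[0,0,0]},
    {"linear":[0,0,-35],"angular":[0,0,0]},
    {"linear":[0,0,-65],"angular":[0,0,0]},
    {"linear":[0,0,-100],"angular":[0,0,0]},
    {"linear":[0,0,-135],"angular":[0,0,0]},
    {"linear":[0,0,-170],"angular":[0,0,0]},
    {"linear":[0,0,-198],"angular":[0,0,0]},
    {"linear":[0,0,-210],"angular":[0,0,0]},
    {"linear":[0,0,-210],"angular":[0,0,0]}
  ]
}}

```text
t: 31.62
eef_pos: [0.6507, -0.0547, 0.3209]
ee_rot: [[0.988, 0.154, 0.001], [0.154, -0.988, -0.0], [0.001, 0.0, -1.0]]
force: [-0.6, -0.5, -2.5]
grip_width: 0.548
grip_force: 25.0
```

{"op": "drive_tool", "data": {
  "steps": [
    {"linear":[-4,-8,0],"angular":[0,0,0]},
    {"linear":[-14,-28,0],"angular":[0,0,1]},
    {"linear":[-28,-59,0],"angular":[0,0,1]},
    {"linear":[-46,-95,0],"angular":[0,0,2]},
    {"linear":[-65,-134,0],"angular":[0,0,2]},
    {"linear":[-83,-173,0],"angular":[0,0,3]},
    {"linear":[-102,-212,0],"angular":[0,0,4]},
    {"linear":[-119,-248,0],"angular":[0,0,5]},
    {"linear":[-135,-281,0],"angular":[0,0,5.5]},
    {"linear":[-147,-306,0],"angular":[0,0,5.5]},
    {"linear":[-153,-319,0],"angular":[0,0,5.5]},
    {"linear":[-155,-322,0],"angular":[0,0,5.5]}
  ]
}}

```text
t: 33.12
eef_pos: [0.4473, 0.2398, 0.3199]
ee_rot: [[0.998, 0.059, -0.001], [0.059, -0.998, -0.001], [-0.001, 0.001, -1.0]]
force: [0.7, -0.8, -2.6]
grip_width: 0.546
grip_force: 25.0
```

{"op": "drive_tool", "data": {
  "steps": [
    {"linear":[0,0,6],"angular":[0,0,0]},
    {"linear":[0,0,18],"angular":[0,0,0]},
    {"linear":[0,0,31],"angular":[0,0,0]},
    {"linear":[0,0,39],"angular":[0,0,0]},
    {"linear":[0,0,41],"angular":[0,0,0]},
    {"linear":[0,0,41],"angular":[0,0,0]},
    {"linear":[0,0,41],"angular":[0,0,0]}
  ]
}}

```text
t: 34.0
eef_pos: [0.4482, 0.2397, 0.2799]
ee_rot: [[0.998, 0.058, 0.001], [0.058, -0.998, 0.0], [0.001, -0.0, -1.0]]
force: [0.1, 0.8, -2.0]
grip_width: 0.548
grip_force: 25.0
```

```bash
python3 - <<'E'
from h import *
go(*bar(.114),.298,3.2)
E
```

```text
lin [126.2   0.    1. ] ang [-0.  -0.   0.1] t 34.0 tcp [0.4482 0.2397 0.2799] w 47.7 F [ 0.1  0.8 -2. ]
```

{"op": "drive_tool", "data": {
  "steps": [
    {"linear":[4,0,1],"angular":[0,0,0]},
    {"linear":[12,0,1],"angular":[0,0,0]},
    {"linear":[23,0,1],"angular":[0,0,0]},
    {"linear":[36,0,1],"angular":[0,0,0]},
    {"linear":[50,0,1],"angular":[0,0,0]},
    {"linear":[64,0,1],"angular":[0,0,0]},
    {"linear":[78,0,1],"angular":[0,0,0]},
    {"linear":[92,0,1],"angular":[0,0,0]},
    {"linear":[104,0,1],"angular":[0,0,0]},
    {"linear":[114,0,1],"angular":[0,0,0]},
    {"linear":[122,0,1],"angular":[0,0,0]},
    {"linear":[126,0,1],"angular":[0,0,0]}
  ]
}}

```text
t: 35.5
eef_pos: [0.5741, 0.2469, 0.2785]
ee_rot: [[0.998, 0.058, -0.0], [0.058, -0.998, -0.0], [-0.0, 0.0, -1.0]]
force: [-0.2, -0.3, -1.9]
grip_width: 0.547
grip_force: 25.0
```

{"op": "drive_tool", "data": {
  "steps": [
    {"linear":[0,0,0],"angular":[0,0,0]},
    {"linear":[0,0,0],"angular":[0,0,0]},
    {"linear":[0,0,0],"angular":[0,0,0]},
    {"linear":[0,0,3],"angular":[0,0,0]},
    {"linear":[0,0,8],"angular":[0,0,0]},
    {"linear":[0,0,13],"angular":[0,0,0]},
    {"linear":[0,0,18],"angular":[0,0,0]},
    {"linear":[0,0,21],"angular":[0,0,0]},
    {"linear":[0,0,21],"angular":[0,0,0]},
    {"linear":[0,0,21],"angular":[0,0,0]}
  ]
}}

```text
t: 36.75
eef_pos: [0.5738, 0.2469, 0.2577]
ee_rot: [[0.998, 0.058, 0.0], [0.058, -0.998, 0.0], [0.0, -0.0, -1.0]]
force: [-0.1, 0.4, -3.4]
grip_width: 0.548
grip_force: 25.0
```

```bash
python3 - <<'E'
from h import *
go(*bar(.114),.276,3.2)
E
```

```text
lin [ 0.3 -0.1  0.7] ang [-0.  -0.   0.1] t 36.75 tcp [0.5738 0.2469 0.2577] w 47.7 F [-0.1  0.4 -3.4]
```

{"op": "drive_tool", "data": {
  "steps": [
    {"linear":[0,0,0],"angular":[0,0,0]},
    {"linear":[0,0,0],"angular":[0,0,0]},
    {"linear":[0,0,0],"angular":[0,0,0]},
    {"linear":[0,0,0],"angular":[0,0,0]},
    {"linear":[0,0,-5],"angular":[0,0,0]},
    {"linear":[0,0,-20],"angular":[0,0,0]},
    {"linear":[0,0,-45],"angular":[0,0,0]},
    {"linear":[0,0,-70],"angular":[0,0,0]},
    {"linear":[0,0,-80],"angular":[0,0,0]},
    {"linear":[0,0,-80],"angular":[0,0,0]}
  ],
  "claw": 100
}}

```text
t: 38.0
eef_pos: [0.574, 0.2472, 0.3383]
ee_rot: [[0.998, 0.058, 0.001], [0.058, -0.998, 0.001], [0.001, -0.0, -1.0]]
force: [0.5, -0.2, -0.1]
grip_width: 1.001
grip_force: 0.0
```

```bash
python3 - <<'E'
from look import *
t=houses(["green"]);sidecmp(["green"])
u,v=380,218
print(t[v-6:v+10,380].tolist())
go(.464,-.1785,.27,-1.2)
E
```

```text
green [ 0.464  -0.1782] yaw -1.2 len [0.014 0.047]
green score 0.608 moved px (0, 0)
[[95, 148, 207], [96, 151, 211], [96, 153, 213], [97, 152, 211], [98, 152, 208], [118, 176, 226], [135, 199, 240], [131, 194, 236], [113, 167, 214], [87, 127, 166], [72, 104, 143], [73, 102, 147], [84, 106, 141], [96, 106, 123], [101, 103, 114], [102, 103, 113]]
lin [-133.9  418.    86.1] ang [0.  0.1 4.5] t 38.1 tcp [0.5735 0.2466 0.3367] w 87.2 F [-0.4  0.5 -1. ]
```

Green hasn't moved. Going there.

{"op": "drive_tool", "data": {
  "steps": [
    {"linear":[-4,12,0],"angular":[0,0,0]},
    {"linear":[-15,47,0],"angular":[0,0,0]},
    {"linear":[-30,94,0],"angular":[0,0,1]},
    {"linear":[-46,142,10],"angular":[0,0,1]},
    {"linear":[-61,190,22],"angular":[0,0,2]},
    {"linear":[-76,238,34],"angular":[0,0,2]},
    {"linear":[-92,286,46],"angular":[0,0,3]},
    {"linear":[-107,334,58],"angular":[0,0,4]},
    {"linear":[-121,378,70],"angular":[0,0,4.5]},
    {"linear":[-131,408,81],"angular":[0,0,4.5]},
    {"linear":[-134,418,86],"angular":[0,0,4.5]},
    {"linear":[-134,418,86],"angular":[0,0,4.5]}
  ]
}}

```text
t: 39.6
eef_pos: [0.4638, -0.178, 0.2511]
ee_rot: [[1.0, -0.022, -0.001], [-0.022, -1.0, 0.001], [-0.001, -0.001, -1.0]]
force: [0.7, -0.0, -0.2]
grip_width: 1.003
grip_force: 0.0
```

```bash
python3 - <<'E'
from look import *
go(.464,-.1785,.115,-1.2);sidecmp(["green"])
E
```

```text
lin [  0.4   0.6 155.1] ang [-0.  0. -0.] t 39.6 tcp [ 0.4638 -0.178   0.2511] w 87.3 F [ 0.7 -0.  -0.2]
green score 0.609 moved px (0, 0)
```

{"op": "drive_tool", "data": {
  "steps": [
    {"linear":[0,0,15],"angular":[0,0,0]},
    {"linear":[0,0,50],"angular":[0,0,0]},
    {"linear":[0,0,90],"angular":[0,0,0]},
    {"linear":[0,0,126],"angular":[0,0,0]},
    {"linear":[0,0,148],"angular":[0,0,0]},
    {"linear":[0,0,155],"angular":[0,0,0]},
    {"linear":[0,0,155],"angular":[0,0,0]},
    {"linear":[0,0,155],"angular":[0,0,0]}
  ]
}}

```text
t: 40.65
eef_pos: [0.4651, -0.1782, 0.0976]
ee_rot: [[1.0, -0.02, 0.002], [-0.02, -1.0, -0.001], [0.002, 0.001, -1.0]]
force: [0.3, -0.8, 0.3]
grip_width: 1.0
grip_force: 0.0
```

{"op": "drive_tool", "data": {
  "steps": [
    {"linear":[0,0,0],"angular":[0,0,0]},
    {"linear":[0,0,0],"angular":[0,0,0]},
    {"linear":[0,0,0],"angular":[0,0,0]},
    {"linear":[0,0,0],"angular":[0,0,0]},
    {"linear":[0,0,0],"angular":[0,0,0]},
    {"linear":[0,0,0],"angular":[0,0,0]}
  ],
  "claw": 30
}}

```text
t: 41.4
eef_pos: [0.4642, -0.1784, 0.0965]
ee_rot: [[1.0, -0.021, -0.0], [-0.021, -1.0, -0.0], [-0.0, 0.0, -1.0]]
force: [0.0, -0.2, -0.1]
grip_width: 0.551
grip_force: 24.9
```

```bash
python3 - <<'E'
from look import *
go(.448,.240,.115,3.2)
E
```

```text
lin [-2.48e+01 -4.18e+02  4.00e-01] ang [ 0.   0.  -4.4] t 41.4 tcp [ 0.4642 -0.1784  0.0965] w 47.9 F [ 0.  -0.2 -0.1]
```

{"op": "drive_tool", "data": {
  "steps": [
    {"linear":[0,0,-10],"angular":[0,0,0]},
    {"linear":[0,0,-35],"angular":[0,0,0]},
    {"linear":[0,0,-70],"angular":[0,0,0]},
    {"linear":[0,0,-105],"angular":[0,0,0]},
    {"linear":[0,0,-140],"angular":[0,0,0]},
    {"linear":[0,0,-175],"angular":[0,0,0]},
    {"linear":[0,0,-207],"angular":[0,0,0]},
    {"linear":[0,0,-222],"angular":[0,0,0]},
    {"linear":[0,0,-225],"angular":[0,0,0]}
  ]
}}

```text
t: 42.52
eef_pos: [0.4644, -0.1781, 0.322]
ee_rot: [[1.0, -0.02, 0.001], [-0.02, -1.0, -0.0], [0.001, 0.0, -1.0]]
force: [-0.3, -1.0, -2.1]
grip_width: 0.549
grip_force: 24.9
```

{"op": "drive_tool", "data": {
  "steps": [
    {"linear":[0,-10,0],"angular":[0,0,0]},
    {"linear":[-2,-36,0],"angular":[0,0,0]},
    {"linear":[-5,-76,0],"angular":[0,0,-1]},
    {"linear":[-8,-123,0],"angular":[0,0,-1]},
    {"linear":[-11,-174,0],"angular":[0,0,-2]},
    {"linear":[-14,-225,0],"angular":[0,0,-2]},
    {"linear":[-16,-276,0],"angular":[0,0,-3]},
    {"linear":[-19,-322,0],"angular":[0,0,-4]},
    {"linear":[-22,-364,0],"angular":[0,0,-4.5]},
    {"linear":[-24,-397,0],"angular":[0,0,-4.5]},
    {"linear":[-25,-414,0],"angular":[0,0,-4.5]},
    {"linear":[-25,-418,0],"angular":[0,0,-4.5]}
  ]
}}

```text
t: 44.02
eef_pos: [0.4451, 0.2439, 0.3213]
ee_rot: [[0.998, 0.065, -0.001], [0.065, -0.998, -0.0], [-0.001, 0.0, -1.0]]
force: [0.2, 0.1, -1.0]
grip_width: 0.544
grip_force: 24.9
```

{"op": "drive_tool", "data": {
  "steps": [
    {"linear":[0,0,6],"angular":[0,0,0]},
    {"linear":[0,0,18],"angular":[0,0,0]},
    {"linear":[0,0,31],"angular":[0,0,0]},
    {"linear":[0,0,39],"angular":[0,0,0]},
    {"linear":[0,0,41],"angular":[0,0,0]},
    {"linear":[0,0,41],"angular":[0,0,0]},
    {"linear":[0,0,41],"angular":[0,0,0]}
  ]
}}

```text
t: 44.9
eef_pos: [0.4481, 0.2404, 0.2809]
ee_rot: [[0.998, 0.058, 0.001], [0.058, -0.998, 0.0], [0.001, -0.0, -1.0]]
force: [-0.2, -0.2, -1.1]
grip_width: 0.548
grip_force: 24.9
```

```bash
python3 - <<'E'
from h import *
go(*bar(.154),.298,3.2)
E
```

```text
lin [86.3  0.5  1.9] ang [-0.  -0.   0.1] t 44.9 tcp [0.4481 0.2404 0.2809] w 47.7 F [-0.2 -0.2 -1.1]
```

{"op": "drive_tool", "data": {
  "steps": [
    {"linear":[3,0,2],"angular":[0,0,0]},
    {"linear":[9,0,2],"angular":[0,0,0]},
    {"linear":[18,0,2],"angular":[0,0,0]},
    {"linear":[28,0,2],"angular":[0,0,0]},
    {"linear":[39,0,2],"angular":[0,0,0]},
    {"linear":[50,0,2],"angular":[0,0,0]},
    {"linear":[61,0,2],"angular":[0,0,0]},
    {"linear":[70,0,2],"angular":[0,0,0]},
    {"linear":[78,0,2],"angular":[0,0,0]},
    {"linear":[84,0,2],"angular":[0,0,0]},
    {"linear":[86,0,2],"angular":[0,0,0]},
    {"linear":[86,0,2],"angular":[0,0,0]}
  ]
}}

```text
t: 46.4
eef_pos: [0.5336, 0.2453, 0.2785]
ee_rot: [[0.998, 0.058, -0.0], [0.058, -0.998, -0.0], [-0.0, 0.0, -1.0]]
force: [-0.1, -0.1, -2.0]
grip_width: 0.548
grip_force: 24.9
```

{"op": "drive_tool", "data": {
  "steps": [
    {"linear":[0,0,0],"angular":[0,0,0]},
    {"linear":[0,0,0],"angular":[0,0,0]},
    {"linear":[0,0,3],"angular":[0,0,0]},
    {"linear":[0,0,8],"angular":[0,0,0]},
    {"linear":[0,0,13],"angular":[0,0,0]},
    {"linear":[0,0,18],"angular":[0,0,0]},
    {"linear":[0,0,21],"angular":[0,0,0]},
    {"linear":[0,0,21],"angular":[0,0,0]},
    {"linear":[0,0,21],"angular":[0,0,0]}
  ]
}}

```text
t: 47.52
eef_pos: [0.5337, 0.2453, 0.2575]
ee_rot: [[0.998, 0.058, 0.0], [0.058, -0.998, 0.0], [0.0, -0.0, -1.0]]
force: [-0.3, -0.5, -0.9]
grip_width: 0.55
grip_force: 24.9
```

{"op": "drive_tool", "data": {
  "steps": [
    {"linear":[0,0,0],"angular":[0,0,0]},
    {"linear":[0,0,0],"angular":[0,0,0]},
    {"linear":[0,0,0],"angular":[0,0,0]},
    {"linear":[0,0,0],"angular":[0,0,0]},
    {"linear":[0,0,-5],"angular":[0,0,0]},
    {"linear":[0,0,-20],"angular":[0,0,0]},
    {"linear":[0,0,-45],"angular":[0,0,0]},
    {"linear":[0,0,-70],"angular":[0,0,0]},
    {"linear":[0,0,-80],"angular":[0,0,0]},
    {"linear":[0,0,-80],"angular":[0,0,0]}
  ],
  "claw": 100
}}

```text
t: 48.78
eef_pos: [0.5339, 0.2456, 0.3382]
ee_rot: [[0.998, 0.058, 0.001], [0.058, -0.998, 0.0], [0.001, -0.0, -1.0]]
force: [0.1, 0.2, 0.0]
grip_width: 1.001
grip_force: 0.0
```

```bash
python3 - <<'E'
from h import *
t=env.grab_frame("top");s=env.grab_frame("side")
cv2.imwrite("pics/e.png",np.hstack([cv2.resize(s[110:270,265:385],(400,533),interpolation=cv2.INTER_CUBIC),cv2.resize(t[185:265,400:480],(400,533),interpolation=cv2.INTER_CUBIC)]))
go(.45,-.1,.35,-20)
E
```

```text
lin [-103.3  339.5    6.1] ang [ 0.   0.  23.3] t 48.88 tcp [0.5335 0.2449 0.3368] w 86.8 F [-0.2 -0.6  0.8]
```

View pics/e.png

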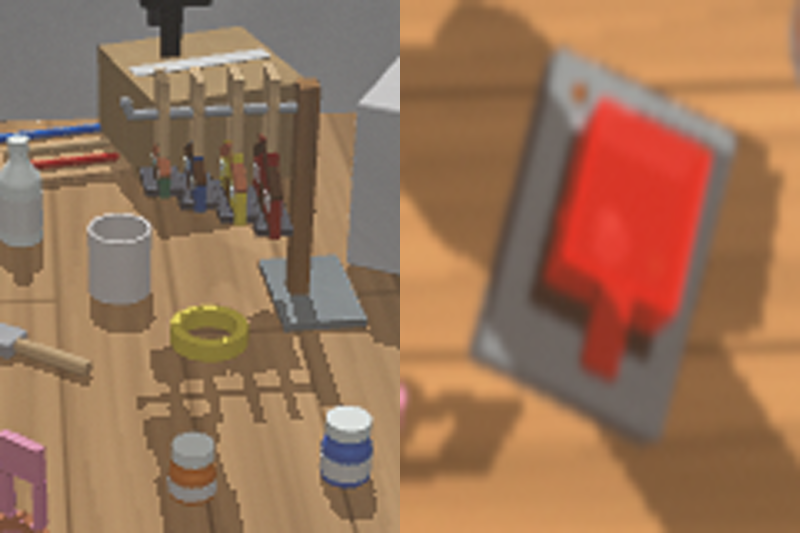

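All four hang in order: red, yellow, blue, green from the post outward, feet visible at (275,225) to (160,180). In the right panel the box-top corners are (560,48), (735,140), (655,440) and (472,355), with the tab tip at (600,378). Next: cover geometry.

```bash
python3 - <<'E'
from h import *
C=[(560,48),(735,140),(655,440),(472,355)]
P=np.array([plane("top",400+(a-400)/5-.4,185+b/6.6625-.4,.05)[:2] for a,b in C]);print(np.round(P,4),P.mean(0))
y=np.array([[.085,.065],[.085,-.065],[-.085,-.065],[-.085,.065]])
c=P.mean(0);Q=P-c;th=np.arctan2((y[:,0]*Q[:,1]-y[:,1]*Q[:,0]).sum(),(y*Q).sum());print("yaw",np.degrees(th))
print("tab end top z.1:",plane("top",400+200/5-.4,185+378/6.6625-.4,.1),"cov corners z.1:")
for a,b in [(603,97),(712,150),(545,272),(660,315)]: print(np.round(plane("top",400+(a-400)/5-.4,185+b/6.6625-.4,.102),3))
print("side/top tri of tab end",tri(280,278.5,439.6,185+374/6.6625-.4))
x=np.array([np.cos(th),np.sin(th)])
print("pred tabpt",c-.072*x,"end",c-.086*x,proj("side",np.r_[c-.086*x,.094]),proj("top",np.r_[c-.086*x,.094]))
E
```

```text
[[ 0.5613 -0.3693]
 [ 0.5109 -0.4864]
 [ 0.3588 -0.4219]
 [ 0.4044 -0.3007]] [ 0.45887042 -0.39455481]
yaw -22.79589549046044
tab end top z.1: [ 0.38753646 -0.37430161  0.1       ] cov corners z.1:
[ 0.527 -0.384  0.102]
[ 0.499 -0.455  0.102]
[ 0.44  -0.341  0.102]
[ 0.418 -0.415  0.102]
side/top tri of tab end (array([ 0.3883364 , -0.37186614,  0.11037236]), np.float64(0.0008958223543999424))
pred tabpt [ 0.39249427 -0.36665845] end [ 0.3795878  -0.36123415] [277.12689703 280.79987406] [435.32729068 243.97610155]
```

```bash
python3 - <<'E'
from h import *
out=[]
for n,(u0,u1,v0,v1) in dict(top=(412,470,190,255),side=(250,350,262,340)).items():
    f=env.grab_frame(n)[v0:v1,u0:u1];k=8
    f=cv2.resize(f,None,fx=k,fy=k,interpolation=cv2.INTER_CUBIC)
    i=f.astype(int);m=((i[...,2]>1.9*i[...,1])&(i[...,2]>1.9*i[...,0])&(i[...,2]>90)).astype(np.uint8)
    cs,_=cv2.findContours(m,cv2.RETR_EXTERNAL,cv2.CHAIN_APPROX_NONE);c=max(cs,key=cv2.contourArea)
    p=cv2.approxPolyDP(c,9,True)[:,0]
    print(n,np.round((p+.5)/k-.5+[u0,v0],1).tolist())
    cv2.drawContours(f,[p[:,None]],-1,(0,255,0),1)
    for j,q in enumerate(p): cv2.putText(f,str(j),tuple(map(int,q)),0,.6,(255,255,0),1)
    out.append(cv2.resize(f,(400,500)))
cv2.imwrite("pics/f.png",np.hstack(out))
E
```

```text
top [[440.1, 199.7], [435.1, 205.3], [428.2, 226.3], [437.1, 230.6], [436.2, 238.9], [441.8, 241.1], [445.7, 234.3], [449.7, 234.7], [455.2, 230.9], [461.9, 208.1]]
side [[281.2, 274.2], [278.8, 280.9], [291.9, 285.2], [289.2, 301.2], [318.2, 309.9], [320.4, 300.3], [325.9, 292.7], [329.2, 281.6], [300.4, 272.2], [296.1, 278.2]]
```

View pics/f.png

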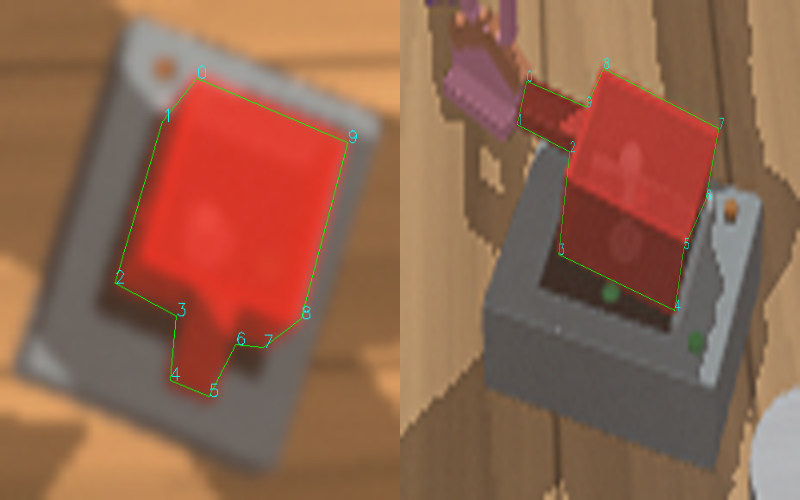

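```bash
python3 - <<'E'
from h import *
print(tri(281.2,274.2,436.2,238.5),tri(278.8,280.0,441.8,240.6))
# cover top corners: side 8 (+y,rear?),7, front-top edge
for z in(.094,.1): print(plane("top",439,239.8,z))
u=lambda a,b:(412+a/400*58-.4,190+b/500*65-.4)
w=lambda a,b:(250+(a-400)/400*100-.4,262+b/500*78-.4)
print("rear right",tri(*w(719,129),*u(348,143)),"rear left",tri(*w(604,70),*u(203,78)))
print("front left",tri(*w(568,180),*u(140,262)),"front right",tri(*w(686,240),*u(300,320)))
# box top corners side near-right (710,384),(487,302),(762,205); top (272,470),(20,372),(380,122)
for a,b in [((710,384),(272,470)),((487,302),(18,370)),((762,203),(380,122))]:
    print(tri(*w(*a),*u(*b)))
E
```

```text
(array([ 0.39377832, -0.35988775,  0.11612919]), np.float64(0.0041421898797993585)) (array([ 0.3866911 , -0.37892664,  0.11108883]), np.float64(0.004657217497412011))
[ 0.39301947 -0.37411108  0.094     ]
[ 0.39259512 -0.37263465  0.1       ]
rear right (array([ 0.50430468, -0.44223019,  0.14605781]), np.float64(0.03011266054295766)) rear left (array([ 0.48190181, -0.37784838,  0.13964854]), np.float64(0.07336978937840913))
front left (array([ 0.43520597, -0.36174406,  0.06138504]), np.float64(0.029890767882248703)) front right (array([ 0.4601906 , -0.43490021,  0.07981864]), np.float64(0.07718156250719585))
(array([ 0.43829366, -0.44183458,  0.00496745]), np.float64(0.15530194133284794))
(array([ 0.38551015, -0.32089277, -0.04206858]), np.float64(0.05302177210991339))
(array([ 0.52368393, -0.46562244,  0.12334666]), np.float64(0.04510558001072237))
```

```bash
python3 - <<'E'
from h import *
u=lambda a,b:(412+a/400*58-.4,190+b/500*65-.4)
w=lambda a,b:(250+(a-400)/400*100-.4,262+b/500*78-.4)
def T(n,a,b):
    p,e=tri(*w(*a),*u(*b));print(n,np.round(p,4),round(e,4))
T("cov rearL",(719,129),(203,78));T("cov rearR",(686,240),(348,143));T("cov frontL",(604,70),(140,262));T("cov frontR",(568,180),(300,320))
T("box A",(762,203),(140,15));T("box B",(710,384),(380,122));T("box C",(487,302),(272,470))
for n,z in (("z.094",.094),("z.100",.1)): print(plane("top",439,239.8,z))
for a in [(528,80),(518,125)]: print("side rays z.1/.088",plane("side",*w(*a),.1),plane("side",*w(*a),.088))
E
```

```text
cov rearL [ 0.5256 -0.3867  0.1024] 0.0015
cov rearR [ 0.496  -0.4552  0.1003] 0.0011
cov frontL [ 0.4462 -0.3499  0.1108] 0.0023
cov frontR [ 0.4185 -0.424   0.1116] 0.0004
box A [ 0.5619 -0.3714  0.0455] 0.0022
box B [ 0.5111 -0.4872  0.0485] 0.0011
box C [ 0.3599 -0.4241  0.0471] 0.0023
[ 0.39301947 -0.37411108  0.094     ]
[ 0.39259512 -0.37263465  0.1       ]
side rays z.1/.088 [ 0.39305453 -0.33922284  0.1       ] [ 0.39320261 -0.32400234  0.088     ]
side rays z.1/.088 [ 0.38513619 -0.37039606  0.1       ] [ 0.38518174 -0.35557917  0.088     ]
```

The two-view corners show the box top at z≈0.047 with its centre at (0.461,-0.398), yaw -23°. The cover front stands about 10 mm high, so the cover is roughly 0.1 rad ajar. The tab point is at about (0.401,-0.373,0.106). Next I move above the tab.

```bash
python3 - <<'E'
from h import *
go(.4013,-.3728,.22,-23.2)
th=np.array([.1,.2,.35,.5,.65,.8,.95,1.1,1.25,1.4,1.55,1.7,1.75])
X=-122*np.cos(th)+42*np.sin(th);Z=122*np.sin(th)+42*np.cos(th)
print(np.c_[th,X-X[0],-(Z-Z[0])].round(1).tolist())
E
```

```text
lin [-167.4  608.9  136.2] ang [ 0.1  0.1 26.5] t 48.98 tcp [0.5334 0.2448 0.3365] w 86.9 F [-0.4  0.4  0.2]
[[0.1, 0.0, -0.0], [0.2, 6.0, -11.4], [0.4, 17.0, -27.3], [0.5, 30.3, -41.4], [0.6, 45.5, -53.3], [0.8, 62.3, -62.8], [1.0, 80.4, -69.7], [1.1, 99.3, -73.8], [1.2, 118.6, -75.0], [1.4, 137.9, -73.4], [1.6, 156.7, -68.9], [1.7, 174.6, -61.6], [1.8, 180.3, -58.6]]
```

{"op": "drive_tool", "data": {
  "steps": [
    {"linear":[-7,25,0],"angular":[0,0,1]},
    {"linear":[-22,80,0],"angular":[0,0,3]},
    {"linear":[-37,135,0],"angular":[0,0,6]},
    {"linear":[-52,190,0],"angular":[0,0,9]},
    {"linear":[-67,245,15],"angular":[0,0,12]},
    {"linear":[-82,300,30],"angular":[0,0,15]},
    {"linear":[-97,355,45],"angular":[0,0,18]},
    {"linear":[-112,410,65],"angular":[0,0,21]},
    {"linear":[-128,465,85],"angular":[0,0,24]},
    {"linear":[-143,520,105],"angular":[0,0,26.5]},
    {"linear":[-158,575,125],"angular":[0,0,26.5]},
    {"linear":[-167,609,136],"angular":[0,0,26.5]}
  ],
  "grip_force": 10
}}

```text
t: 50.48
eef_pos: [0.3997, -0.375, 0.1992]
ee_rot: [[0.918, -0.397, -0.002], [-0.397, -0.918, 0.002], [-0.003, -0.001, -1.0]]
force: [0.2, 0.1, 0.6]
grip_width: 1.001
grip_force: 0.0
```

```bash
python3 - <<'E'
from h import *
go(.4013,-.3728,.106,-23.2)
E
```

```text
lin [  0.9  -2.5 112.2] ang [-0.   0.2 -0.2] t 50.48 tcp [ 0.3997 -0.375   0.1992] w 87.1 F [0.2 0.1 0.6]
```

{"op": "drive_tool", "data": {
  "steps": [
    {"linear":[0,0,15],"angular":[0,0,0]},
    {"linear":[0,0,40],"angular":[0,0,0]},
    {"linear":[0,0,70],"angular":[0,0,0]},
    {"linear":[0,0,95],"angular":[0,0,0]},
    {"linear":[0,0,109],"angular":[0,0,0]},
    {"linear":[0,0,113],"angular":[0,0,0]},
    {"linear":[0,0,113],"angular":[0,0,0]},
    {"linear":[0,0,113],"angular":[0,0,0]}
  ]
}}

```text
t: 51.48
eef_pos: [0.4028, -0.3729, 0.0895]
ee_rot: [[0.919, -0.394, 0.001], [-0.394, -0.919, -0.001], [0.002, 0.001, -1.0]]
force: [-0.1, -0.8, 0.9]
grip_width: 1.003
grip_force: 0.0
```

{"op": "drive_tool", "data": {
  "steps": [
    {"linear":[0,0,0],"angular":[0,0,0]},
    {"linear":[0,0,0],"angular":[0,0,0]},
    {"linear":[0,0,0],"angular":[0,0,0]},
    {"linear":[0,0,0],"angular":[0,0,0]},
    {"linear":[0,0,0],"angular":[0,0,0]},
    {"linear":[0,0,0],"angular":[0,0,0]},
    {"linear":[0,0,0],"angular":[0,0,0]}
  ],
  "claw": 10
}}

```text
t: 52.35
eef_pos: [0.4019, -0.3733, 0.0886]
ee_rot: [[0.919, -0.393, -0.001], [-0.393, -0.919, -0.002], [0.0, 0.002, -1.0]]
force: [-4.2, -7.7, -1.6]
grip_width: 0.287
grip_force: 4.7
```

```bash
python3 - <<'E'
from h import *
go(.4013,-.3728,.106,-23.2);s=env.get_state();print(s["grip_force"],s["wrist_torque"])
E
```

```text
lin [-0.7 -0.2  1.6] ang [ 0.1 -0.   0. ] t 52.35 tcp [ 0.4019 -0.3733  0.0886] w 24.9 F [-4.2 -7.7 -1.6]
4.671759903430939 [-1.78750567  0.68642979  0.03544711]
```

{"op": "drive_tool", "data": {
  "steps": [
    {"linear":[0,0.5,0],"angular":[0,0,0]},
    {"linear":[0,1,0],"angular":[0,0,0]},
    {"linear":[0,1.5,0],"angular":[0,0,0]},
    {"linear":[0,1.5,0],"angular":[0,0,0]}
  ]
}}

```text
t: 52.85
eef_pos: [0.4016, -0.374, 0.0886]
ee_rot: [[0.919, -0.394, -0.0], [-0.394, -0.919, -0.0], [0.0, 0.0, -1.0]]
force: [-1.7, -1.9, -0.1]
grip_width: 0.277
grip_force: 10.0
```

{"op": "drive_tool", "data": {
  "steps": [
    {"linear":[2,0,-5],"angular":[0,0,0]},
    {"linear":[6,0,-11.5],"angular":[0,0,0]},
    {"linear":[11,0,-20],"angular":[0,0,0]},
    {"linear":[17,0,-27],"angular":[0,0,0]},
    {"linear":[23,0,-35],"angular":[0,0,0]},
    {"linear":[30,0,-41.5],"angular":[0,0,0]},
    {"linear":[38,0,-48],"angular":[0,0,0]},
    {"linear":[45.5,0,-53],"angular":[0,0,0]},
    {"linear":[54,0,-58.5],"angular":[0,0,0]},
    {"linear":[62,0,-63],"angular":[0,0,0]},
    {"linear":[71,0,-66.5],"angular":[0,0,0]},
    {"linear":[80,0,-70],"angular":[0,0,0]}
  ]
}}

```text
t: 54.35
eef_pos: [0.4756, -0.4042, 0.158]
ee_rot: [[0.92, -0.393, -0.001], [-0.393, -0.92, 0.002], [-0.002, -0.002, -1.0]]
force: [2.6, 2.0, -10.9]
grip_width: 0.278
grip_force: 10.0
```

```bash
python3 - <<'E'
from h import *
go(.4013,-.3728,.106,-23.2);s=env.get_state();print(s["grip_force"],s["wrist_torque"])
f=env.grab_frame("side");cv2.imwrite("pics/g.png",cv2.resize(f[200:340,230:380],(640,600),interpolation=cv2.INTER_CUBIC))
E
```

```text
lin [-80.5   0.5  71.1] ang [-0.1  0.1  0.1] t 54.35 tcp [ 0.4756 -0.4042  0.158 ] w 24.2 F [  2.6   2.  -10.9]
9.999142144806683 [ 0.66307102 -0.46550589  0.03458302]
```

View pics/g.png

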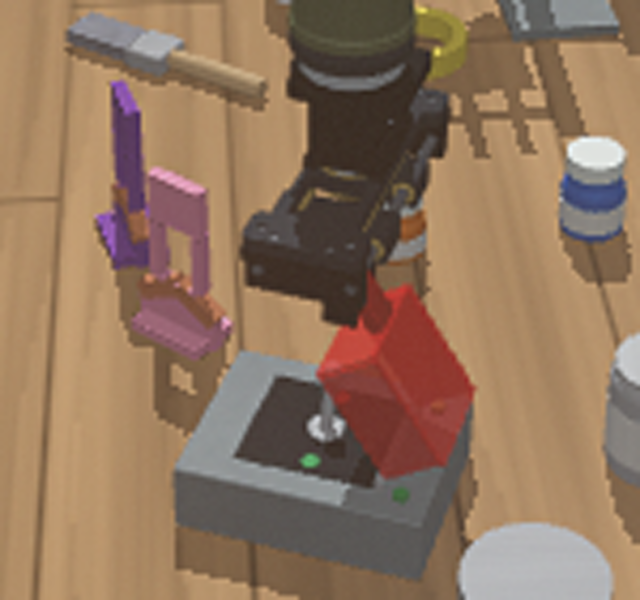

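The cover is about half open with the tab held, and the toggle is visible at (325,410). Force is -11 N in z, so I'll run the rest of the arc slightly lower.

{"op": "drive_tool", "data": {
  "steps": [
    {"linear":[5,0,0],"angular":[0,0,0]},
    {"linear":[12,0,-1],"angular":[0,0,0]},
    {"linear":[19,0,-2],"angular":[0,0,0]},
    {"linear":[28,0,-3],"angular":[0,0,0]},
    {"linear":[38,0,-3],"angular":[0,0,0]},
    {"linear":[48,0,-2.5],"angular":[0,0,0]},
    {"linear":[57.5,0,-1.5],"angular":[0,0,0]},
    {"linear":[67,0,0.5],"angular":[0,0,0]},
    {"linear":[76,0,3],"angular":[0,0,0]},
    {"linear":[85,0,6.5],"angular":[0,0,0]},
    {"linear":[94,0,10],"angular":[0,0,0]},
    {"linear":[98,0,12],"angular":[0,0,0]}
  ]
}}

```text
t: 55.9
eef_pos: [0.5649, -0.4406, 0.1455]
ee_rot: [[0.92, -0.392, -0.004], [-0.392, -0.92, 0.005], [-0.006, -0.004, -1.0]]
force: [-1.0, 8.8, -5.3]
grip_width: 0.274
grip_force: 10.0
```

```bash
python3 - <<'E'
from h import *
go(.509,-.4192,.106,-23.2);s=env.get_state();print(s["grip_force"],s["wrist_torque"])
E
```

```text
lin [-59.5   2.4  58.8] ang [-0.2  0.3  0.1] t 55.9 tcp [ 0.5649 -0.4406  0.1455] w 23.8 F [-1.   8.8 -5.3]
9.99960851988817 [1.87615058 0.49132444 0.10099994]
```

{"op": "drive_tool", "data": {
  "steps": [
    {"linear":[0,0,0],"angular":[0,0,0]},
    {"linear":[0,0,0],"angular":[0,0,0]},
    {"linear":[0,0,0],"angular":[0,0,0]},
    {"linear":[0,0,0],"angular":[0,0,0]},
    {"linear":[0,0,-8],"angular":[0,0,0]},
    {"linear":[0,0,-25],"angular":[0,0,0]},
    {"linear":[0,0,-45],"angular":[0,0,0]},
    {"linear":[0,0,-62],"angular":[0,0,0]},
    {"linear":[0,0,-70],"angular":[0,0,0]},
    {"linear":[0,0,-70],"angular":[0,0,0]}
  ],
  "claw": 100
}}

```text
t: 57.15
eef_pos: [0.5656, -0.444, 0.2175]
ee_rot: [[0.919, -0.394, 0.001], [-0.394, -0.919, -0.001], [0.001, 0.0, -1.0]]
force: [0.4, 0.1, 0.2]
grip_width: 1.0
grip_force: 0.0
```

```bash
python3 - <<'E'
from h import *
x=np.array([.919,-.394]);c=np.array([.461,-.398]);yv=np.array([.394,.919])
go(*(c-.003*x+.047*yv),.16,-23.2)
f=env.grab_frame("side");cv2.imwrite("pics/h.png",cv2.resize(f[220:340,240:360],(600,600),interpolation=cv2.INTER_CUBIC))
E
```

```text
lin [-117.3  -48.2   76.3] ang [ 0.  -0.1  0. ] t 57.15 tcp [ 0.5656 -0.444   0.2175] w 87.0 F [0.4 0.1 0.2]
```

View pics/h.png

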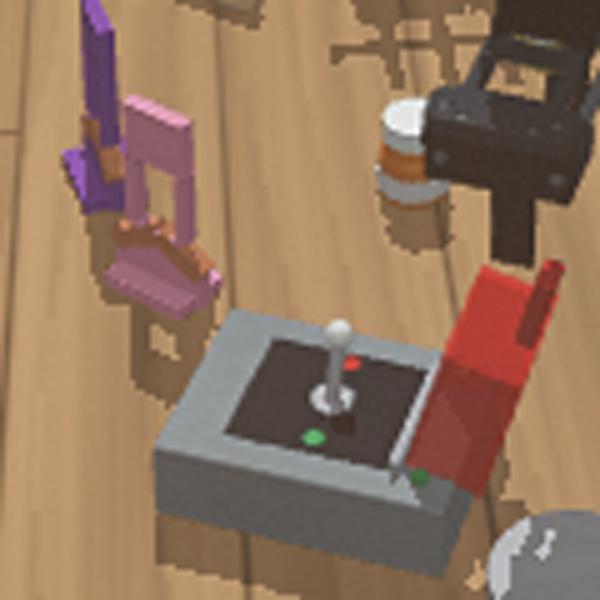

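The cover stands well open, and the toggle's ball is at crop (338,333), on the red-dot side. My picture budget is used up, so numbers only from here. First the tip position.

{"op": "drive_tool", "data": {
  "steps": [
    {"linear":[-10,-4,0],"angular":[0,0,0]},
    {"linear":[-30,-12,0],"angular":[0,0,0]},
    {"linear":[-55,-22,0],"angular":[0,0,0]},
    {"linear":[-80,-33,0],"angular":[0,0,0]},
    {"linear":[-103,-42,10],"angular":[0,0,0]},
    {"linear":[-115,-47,35],"angular":[0,0,0]},
    {"linear":[-117,-48,60],"angular":[0,0,0]},
    {"linear":[-117,-48,74],"angular":[0,0,0]},
    {"linear":[-117,-48,76],"angular":[0,0,0]},
    {"linear":[-117,-48,76],"angular":[0,0,0]}
  ],
  "claw": 0
}}

```text
t: 58.45
eef_pos: [0.477, -0.3539, 0.1411]
ee_rot: [[0.919, -0.394, 0.001], [-0.394, -0.919, -0.0], [0.001, -0.0, -1.0]]
force: [0.5, 0.0, 0.4]
grip_width: 0.021
grip_force: 0.0
```

```bash
python3 - <<'E'
from h import *
x=np.array([.919,-.394]);c=np.array([.461,-.398]);yv=np.array([.394,.919])
p=plane("side",307.2,286.2,.089)[:2];q=plane("side",240+332/5-.4,220+400/5-.4,.052)[:2]
print("tip",p,(p-c)@x,(p-c)@yv,"pivot",q,(q-c)@x,(q-c)@yv)
go(*(c-.003*x+.047*yv),.094,-23.2)
E
```

```text
tip [ 0.46381634 -0.38524808] -0.0024360348979808057 0.012828649273502541 pivot [ 0.4594997  -0.39901359] -0.0009794218712291525 -0.0015226128771966719
lin [-0.4 -0.1 66.1] ang [-0. -0.  0.] t 58.45 tcp [ 0.477  -0.3539  0.1411] w 1.8 F [0.5 0.  0.4]
```

{"op": "drive_tool", "data": {
  "steps": [
    {"linear":[0,0,10],"angular":[0,0,0]},
    {"linear":[0,0,28],"angular":[0,0,0]},
    {"linear":[0,0,48],"angular":[0,0,0]},
    {"linear":[0,0,62],"angular":[0,0,0]},
    {"linear":[0,0,66],"angular":[0,0,0]},
    {"linear":[0,0,66],"angular":[0,0,0]}
  ]
}}

```text
t: 59.2
eef_pos: [0.4767, -0.3536, 0.0743]
ee_rot: [[0.919, -0.393, -0.0], [-0.393, -0.919, 0.0], [-0.0, -0.0, -1.0]]
force: [-0.5, 0.2, 0.0]
grip_width: 0.006
grip_force: 0.0
```

{"op": "drive_tool", "data": {
  "steps": [
    {"linear":[0,3,0],"angular":[0,0,0]},
    {"linear":[0,8,0],"angular":[0,0,0]},
    {"linear":[0,13,0],"angular":[0,0,0]},
    {"linear":[0,18,0],"angular":[0,0,0]},
    {"linear":[0,23,0],"angular":[0,0,0]},
    {"linear":[0,28,0],"angular":[0,0,0]},
    {"linear":[0,32,0],"angular":[0,0,0]},
    {"linear":[0,36,0],"angular":[0,0,0]},
    {"linear":[0,39,0],"angular":[0,0,0]},
    {"linear":[0,41,0],"angular":[0,0,0]},
    {"linear":[0,42,0],"angular":[0,0,0]},
    {"linear":[0,42,0],"angular":[0,0,0]}
  ]
}}

```text
t: 60.7
eef_pos: [0.46, -0.3922, 0.0745]
ee_rot: [[0.919, -0.394, -0.0], [-0.394, -0.919, 0.0], [-0.0, -0.0, -1.0]]
force: [0.7, 0.4, -1.2]
grip_width: 0.002
grip_force: 0.4
```

{"op": "drive_tool", "data": {
  "steps": [
    {"linear":[0,1,0],"angular":[0,0,0]},
    {"linear":[0,2,0],"angular":[0,0,0]},
    {"linear":[0,3,0],"angular":[0,0,0]},
    {"linear":[0,3,0],"angular":[0,0,0]}
  ]
}}

```text
t: 61.2
eef_pos: [0.4593, -0.3941, 0.0745]
ee_rot: [[0.92, -0.393, 0.0], [-0.393, -0.92, 0.001], [-0.0, -0.001, -1.0]]
force: [1.1, 4.0, 0.5]
grip_width: 0.008
grip_force: 1.8
```

{"op": "drive_tool", "data": {
  "steps": [
    {"linear":[0,1,0],"angular":[0,0,0]},
    {"linear":[0,2,0],"angular":[0,0,0]},
    {"linear":[0,2,0],"angular":[0,0,0]}
  ]
}}

```text
t: 61.58
eef_pos: [0.4591, -0.3945, 0.0744]
ee_rot: [[0.92, -0.392, 0.001], [-0.392, -0.92, 0.003], [-0.001, -0.003, -1.0]]
force: [2.4, 6.7, 0.4]
grip_width: 0.004
grip_force: 3.2
```

{"op": "drive_tool", "data": {
  "steps": [
    {"linear":[0,-4,0],"angular":[0,0,0]},
    {"linear":[0,-12,0],"angular":[0,0,0]},
    {"linear":[0,-20,-10],"angular":[0,0,0]},
    {"linear":[0,-24,-35],"angular":[0,0,0]},
    {"linear":[0,-24,-70],"angular":[0,0,0]},
    {"linear":[0,-24,-105],"angular":[0,0,0]},
    {"linear":[0,-24,-135],"angular":[0,0,0]},
    {"linear":[0,-24,-145],"angular":[0,0,0]},
    {"linear":[0,-24,-145],"angular":[0,0,0]}
  ]
}}

```text
t: 62.7
eef_pos: [0.4676, -0.375, 0.22]
ee_rot: [[0.919, -0.394, 0.0], [-0.394, -0.919, -0.001], [0.001, 0.001, -1.0]]
force: [0.5, 0.3, 0.3]
grip_width: 0.005
grip_force: 0.0
```

```bash
python3 - <<'E'
from h import *
c=np.array([.460,-.399]);yv=np.array([.394,.919])
f=env.grab_frame("side")
for k in(1,-1):
    P=np.r_[c+k*.0156*yv,.089];u,v=proj("side",P);print(k,round(u,1),round(v,1),f[int(v+.5)-1:int(v+.5)+2,int(u+.5)].tolist())
cr=f[275:312,292:322].astype(int);m=(cr.min(2)>135)&(np.ptp(cr,2)<25);p=np.argwhere(m);print(len(p),p.mean(0)+[275,292] if len(p) else 0, p[:8]+[275,292])
go(.565,-.4425,.2365,-23.2)
E
```

```text
1 308.0 286.0 [[103, 143, 180], [143, 148, 151], [150, 147, 142]]
-1 304.3 292.9 [[203, 207, 203], [170, 173, 171], [154, 157, 156]]
200 [293.175 305.725] [[283 292]
 [283 293]
 [283 294]
 [283 295]
 [284 292]
 [284 293]
 [284 294]
 [284 295]]
lin [116.6  23.8   1.3] ang [0. 0. 0.] t 62.75 tcp [ 0.4672 -0.3747  0.2189] w 0.8 F [ 0.1 -0.3 -0.9]
```

The toggle is over at the green dot. Back to the tab to shut the cover.

{"op": "drive_tool", "data": {
  "steps": [
    {"linear":[10,2,0],"angular":[0,0,0]},
    {"linear":[35,7,0],"angular":[0,0,0]},
    {"linear":[65,13,0],"angular":[0,0,0]},
    {"linear":[95,19,0],"angular":[0,0,0]},
    {"linear":[112,23,0],"angular":[0,0,0]},
    {"linear":[117,24,0],"angular":[0,0,0]},
    {"linear":[117,24,10],"angular":[0,0,0]},
    {"linear":[117,24,30],"angular":[0,0,0]},
    {"linear":[117,24,52],"angular":[0,0,0]},
    {"linear":[117,24,68],"angular":[0,0,0]},
    {"linear":[117,24,72],"angular":[0,0,0]},
    {"linear":[117,24,72],"angular":[0,0,0]}
  ],
  "claw": 100
}}

```text
t: 64.25
eef_pos: [0.5656, -0.443, 0.1475]
ee_rot: [[0.919, -0.394, 0.0], [-0.394, -0.919, -0.0], [0.0, -0.0, -1.0]]
force: [-0.2, 0.3, -0.8]
grip_width: 0.998
grip_force: 0.0
```

{"op": "drive_tool", "data": {
  "steps": [
    {"linear":[0,0,0],"angular":[0,0,0]},
    {"linear":[0,0,0],"angular":[0,0,0]},
    {"linear":[0,0,0],"angular":[0,0,0]},
    {"linear":[0,0,0],"angular":[0,0,0]},
    {"linear":[0,0,0],"angular":[0,0,0]},
    {"linear":[0,0,0],"angular":[0,0,0]},
    {"linear":[0,0,0],"angular":[0,0,0]}
  ],
  "claw": 10
}}

```text
t: 65.12
eef_pos: [0.5662, -0.4416, 0.1475]
ee_rot: [[0.919, -0.393, 0.001], [-0.393, -0.919, 0.002], [-0.0, -0.002, -1.0]]
force: [2.4, 5.8, -1.2]
grip_width: 0.287
grip_force: 2.8
```

{"op": "drive_tool", "data": {
  "steps": [
    {"linear":[-1,-1,0],"angular":[0,0,0]},
    {"linear":[-5,-1,-2],"angular":[0,0,0]},
    {"linear":[-13,-1,-5.5],"angular":[0,0,0]},
    {"linear":[-22,-1,-9],"angular":[0,0,0]},
    {"linear":[-31,-1,-11.5],"angular":[0,0,0]},
    {"linear":[-40,-1,-13.5],"angular":[0,0,0]},
    {"linear":[-50,-1,-14.5],"angular":[0,0,0]},
    {"linear":[-60,-1,-15],"angular":[0,0,0]},
    {"linear":[-70,-1,-15],"angular":[0,0,0]},
    {"linear":[-79,-1,-14],"angular":[0,0,0]},
    {"linear":[-88,-1,-12.5],"angular":[0,0,0]},
    {"linear":[-98,-1,-10],"angular":[0,0,0]}
  ]
}}

```text
t: 66.62
eef_pos: [0.4746, -0.4038, 0.159]
ee_rot: [[0.919, -0.395, -0.001], [-0.395, -0.919, -0.001], [-0.0, 0.002, -1.0]]
force: [0.6, 2.5, 8.1]
grip_width: 0.27
grip_force: 10.0
```

```bash
python3 - <<'E'
from h import *
go(.4013,-.3728,.106,-23.2);s=env.get_state();print(s["grip_force"],s["wrist_torque"])
x=np.array([.919,-.394]);H=np.array([.5070,-.4175])
p=s["eef_pos"];print((p[:2]-H)@x,p[2]+.019-.052)
E
```

```text
lin [-79.6   0.3  72. ] ang [ 0.1  0.  -0. ] t 66.62 tcp [ 0.4746 -0.4038  0.159 ] w 23.5 F [0.6 2.5 8.1]
10.00064492225647 [ 0.54111686 -0.11949018  0.09020527]
-0.03516615184374274 0.12595279184845462
```

{"op": "drive_tool", "data": {
  "steps": [
    {"linear":[-4,0,0],"angular":[0,0,0]},
    {"linear":[-10,0,2],"angular":[0,0,0]},
    {"linear":[-18,0,5.5],"angular":[0,0,0]},
    {"linear":[-26,0,10],"angular":[0,0,0]},
    {"linear":[-34.5,0,15.5],"angular":[0,0,0]},
    {"linear":[-42,0,20.5],"angular":[0,0,0]},
    {"linear":[-50,0,27],"angular":[0,0,0]},
    {"linear":[-57,0,33.5],"angular":[0,0,0]},
    {"linear":[-63,0,41.5],"angular":[0,0,0]},
    {"linear":[-69,0,49],"angular":[0,0,0]},
    {"linear":[-75,0,59],"angular":[0,0,0]},
    {"linear":[-80,0,69],"angular":[0,0,0]}
  ]
}}

```text
t: 68.12
eef_pos: [0.3995, -0.3731, 0.0874]
ee_rot: [[0.919, -0.395, -0.004], [-0.395, -0.919, -0.001], [-0.003, 0.002, -1.0]]
force: [-4.6, -2.4, 2.5]
grip_width: 0.272
grip_force: 10.0
```

{"op": "drive_tool", "data": {
  "steps": [
    {"linear":[-2,0,4],"angular":[0,0,0]},
    {"linear":[-3,0,8],"angular":[0,0,0]},
    {"linear":[-4,0,10],"angular":[0,0,0]},
    {"linear":[-4,0,10],"angular":[0,0,0]},
    {"linear":[-4,0,10],"angular":[0,0,0]}
  ]
}}

```text
t: 68.75
eef_pos: [0.3959, -0.3716, 0.0775]
ee_rot: [[0.919, -0.395, -0.004], [-0.395, -0.919, -0.0], [-0.004, 0.002, -1.0]]
force: [-6.1, -2.4, 1.0]
grip_width: 0.274
grip_force: 10.0
```

{"op": "drive_tool", "data": {
  "steps": [
    {"linear":[0,0,1],"angular":[0,0,0]},
    {"linear":[0,0,2],"angular":[0,0,0]},
    {"linear":[0,0,3],"angular":[0,0,0]},
    {"linear":[0,0,3],"angular":[0,0,0]}
  ]
}}

```text
t: 69.25
eef_pos: [0.3949, -0.3712, 0.0743]
ee_rot: [[0.919, -0.395, -0.006], [-0.395, -0.919, 0.001], [-0.006, 0.002, -1.0]]
force: [-7.4, -0.8, 1.6]
grip_width: 0.273
grip_force: 10.0
```

{"op": "drive_tool", "data": {
  "steps": [
    {"linear":[0,0,1],"angular":[0,0,0]},
    {"linear":[0,0,2],"angular":[0,0,0]},
    {"linear":[0,0,3],"angular":[0,0,0]},
    {"linear":[0,0,3],"angular":[0,0,0]}
  ]
}}

```text
t: 69.75
eef_pos: [0.3941, -0.3709, 0.071]
ee_rot: [[0.918, -0.395, -0.008], [-0.395, -0.918, 0.001], [-0.008, 0.002, -1.0]]
force: [-9.7, -1.6, 2.0]
grip_width: 0.274
grip_force: 10.0
```

{"op": "drive_tool", "data": {
  "steps": [
    {"linear":[0,0,0],"angular":[0,0,0]},
    {"linear":[0,0,0],"angular":[0,0,0]},
    {"linear":[0,0,0],"angular":[0,0,0]},
    {"linear":[0,0,0],"angular":[0,0,0]},
    {"linear":[0,0,-8],"angular":[0,0,0]},
    {"linear":[0,0,-25],"angular":[0,0,0]},
    {"linear":[0,0,-50],"angular":[0,0,0]},
    {"linear":[0,0,-70],"angular":[0,0,0]},
    {"linear":[0,0,-75],"angular":[0,0,0]},
    {"linear":[0,0,-75],"angular":[0,0,0]}
  ],
  "claw": 100
}}

```text
t: 71.0
eef_pos: [0.3987, -0.3706, 0.1478]
ee_rot: [[0.919, -0.394, 0.0], [-0.394, -0.919, -0.001], [0.0, 0.001, -1.0]]
force: [0.6, -0.8, 0.5]
grip_width: 0.999
grip_force: 0.0
```

```bash
python3 - <<'E'
from h import *
for n,(u0,u1,v0,v1) in dict(side=(250,350,262,340)).items():
    f=env.grab_frame(n)[v0:v1,u0:u1];k=8
    f=cv2.resize(f,None,fx=k,fy=k,interpolation=cv2.INTER_CUBIC)
    i=f.astype(int);m=((i[...,2]>1.9*i[...,1])&(i[...,2]>1.9*i[...,0])&(i[...,2]>90)).astype(np.uint8)
    cs,_=cv2.findContours(m,cv2.RETR_EXTERNAL,cv2.CHAIN_APPROX_NONE);c=max(cs,key=cv2.contourArea)
    p=cv2.approxPolyDP(c,9,True)[:,0]
    print(n,np.round((p+.5)/k-.5+[u0,v0],1).tolist())
go(.4013,-.3728,.106,-23.2)
x=np.array([.919,-.394]);y=np.array([.394,.919]);H=np.array([.5075,-.4178])
for th in(0,.05,.1):
    for X,Y,Z in((-.136,.012,.048),(-.136,-.012,.036),(-.09,.039,.05),(-.09,-.039,0.)):
        print(th,(X,Y),proj("side",np.r_[H+(X*np.cos(th)+Z*np.sin(th))*x+Y*y,.052+Z*np.cos(th)-X*np.sin(th)]).round(1))
E
```

```text
side [[278.1, 279.7], [276.3, 282.9], [277.1, 285.9], [289.4, 288.6], [288.1, 291.9], [288.6, 304.3], [317.9, 309.9], [318.3, 299.9], [321.7, 293.4], [325.1, 293.2], [326.1, 280.8], [297.7, 275.1], [293.1, 281.6], [282.1, 278.6]]
lin [ 3.8  1.2 60.1] ang [-0.  0.  0.] t 71.05 tcp [ 0.3983 -0.3703  0.1471] w 87.0 F [-1.2  0.8 -0.8]
0 (-0.136, 0.012) [279.7 277.2]
0 (-0.136, -0.012) [276.6 285.6]
0 (-0.09, 0.039) [298.1 274.4]
0 (-0.09, -0.039) [288.6 305.1]
0.05 (-0.136, 0.012) [280.5 275.5]
0.05 (-0.136, -0.012) [277.2 283.9]
0.05 (-0.09, 0.039) [298.9 273.3]
0.05 (-0.09, -0.039) [288.6 303.9]
0.1 (-0.136, 0.012) [281.4 273.9]
0.1 (-0.136, -0.012) [277.9 282.2]
0.1 (-0.09, 0.039) [299.8 272.3]
0.1 (-0.09, -0.039) [288.7 302.7]
```

{"op": "drive_tool", "data": {
  "steps": [
    {"linear":[0,0,0],"angular":[0,0,0]},
    {"linear":[0,0,0],"angular":[0,0,0]},
    {"linear":[0,0,0],"angular":[0,0,0]},
    {"linear":[0,0,0],"angular":[0,0,0]},
    {"linear":[0,0,0],"angular":[0,0,0]},
    {"linear":[0,0,10],"angular":[0,0,0]},
    {"linear":[0,0,22],"angular":[0,0,0]},
    {"linear":[0,0,33],"angular":[0,0,0]},
    {"linear":[0,0,39],"angular":[0,0,0]},
    {"linear":[0,0,43],"angular":[0,0,0]},
    {"linear":[0,0,45],"angular":[0,0,0]},
    {"linear":[0,0,45],"angular":[0,0,0]}
  ],
  "claw": 0
}}

```text
t: 72.55
eef_pos: [0.3988, -0.3705, 0.1026]
ee_rot: [[0.919, -0.394, 0.0], [-0.394, -0.919, -0.0], [0.0, 0.0, -1.0]]
force: [-0.1, -0.3, 0.4]
grip_width: 0.005
grip_force: 0.0
```

{"op": "drive_tool", "data": {
  "steps": [
    {"linear":[0,0,1],"angular":[0,0,0]},
    {"linear":[0,0,2],"angular":[0,0,0]},
    {"linear":[0,0,3],"angular":[0,0,0]},
    {"linear":[0,0,3],"angular":[0,0,0]}
  ]
}}

```text
t: 73.05
eef_pos: [0.3988, -0.3705, 0.1004]
ee_rot: [[0.919, -0.394, -0.0], [-0.394, -0.919, -0.001], [-0.0, 0.001, -1.0]]
force: [-1.5, 0.4, 5.7]
grip_width: 0.002
grip_force: 2.7
```

{"op": "drive_tool", "data": {
  "steps": [
    {"linear":[0,0,1],"angular":[0,0,0]},
    {"linear":[0,0,2],"angular":[0,0,0]},
    {"linear":[0,0,3],"angular":[0,0,0]},
    {"linear":[0,0,3],"angular":[0,0,0]}
  ]
}}

```text
t: 73.55
eef_pos: [0.3988, -0.3706, 0.0999]
ee_rot: [[0.919, -0.394, -0.002], [-0.394, -0.919, -0.002], [-0.001, 0.002, -1.0]]
force: [-7.1, 5.4, 23.3]
grip_width: 0.007
grip_force: 11.3
```

Firm stop at z≈0.100, so the cover is shut. Retreat straight up, check numerically and hand in.

{"op": "drive_tool", "data": {
  "steps": [
    {"linear":[0,0,-5],"angular":[0,0,0]},
    {"linear":[0,0,-20],"angular":[0,0,0]},
    {"linear":[0,0,-50],"angular":[0,0,0]},
    {"linear":[0,0,-90],"angular":[0,0,0]},
    {"linear":[0,0,-125],"angular":[0,0,0]},
    {"linear":[0,0,-145],"angular":[0,0,0]},
    {"linear":[0,0,-150],"angular":[0,0,0]},
    {"linear":[0,0,-150],"angular":[0,0,0]}
  ]
}}

```text
t: 74.55
eef_pos: [0.3986, -0.3703, 0.2463]
ee_rot: [[0.919, -0.394, -0.0], [-0.394, -0.919, 0.0], [-0.0, -0.0, -1.0]]
force: [-0.4, 0.4, -0.1]
grip_width: 0.002
grip_force: 0.0
```

```bash
python3 - <<'E'
from h import *
f=env.grab_frame("side");h=cv2.cvtColor(f,cv2.COLOR_BGR2HSV)
# hung fronts: block pixel colours at the four block centres, and paint colours below
for n,s,L in (("red",.03,.1),("yellow",.072,.09),("blue",.114,.08),("green",.154,.07)):
    xy=bar(s);c=[];
    for z in(.285,.276-L): 
        u,v=proj("side",np.r_[xy,z]+np.r_[0,-.024 if z>.28 else -.03,0]).round().astype(int);c.append(f[v,u].tolist())
    print(n,c)
cr=f[262:340,250:350].astype(int);m=((cr[...,2]>1.9*cr[...,1])&(cr[...,2]>1.9*cr[...,0])&(cr[...,2]>90))
p=np.argwhere(m)+[262,250];print("red ext",p.min(0),p.max(0));print(env.get_state()["t"])
cb=cv2.absdiff(f[180:262,300:420],cv2.imread("pics/side0.png")[180:262,300:420]).max(2);print("diff frac",(cb>40).mean())
print(env.close_job())
E
```

```text
red [[83, 105, 125], [50, 61, 83]]
yellow [[81, 103, 121], [70, 93, 142]]
blue [[81, 104, 121], [45, 59, 80]]
green [[83, 107, 126], [70, 91, 110]]
red ext [276 277] [310 326]
74.6
diff frac 0.13058943089430894
the job is handed in; nothing more can be done
None
```

The job is handed in at 74.6 s: all four fronts hang red, yellow, blue, green outward from the post with the painted sides towards the free end, the toggle is on green, and the cover is shut; the judge's verdict isn't shown to me.

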